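# Fit the part nests to the inspection dial

### The arm

A 6-joint arm with a two-finger parallel gripper is mounted at the origin on the work surface. World frame = base frame: x ahead of the robot, y to its left, z up, the work surface at z = 0. Lengths are in m, angles in rad, forces in N, time in s.
With the tool pointing down it reaches from about 0.35 to 0.85 m from the base axis. Payload 8.1 kg.
Tool frame: the origin (TCP) lies at the very end of the fingers, on their centre line; the grasp point (between the pads) lies 19 mm behind it; z points along the fingers, y is the direction in which the jaws open and shut (so a half turn about z gives the same grasp; the last joint's range is limited). The gripper opens to 85 mm and grips with 20 to 120 N. Pads are 22 mm wide; open, the fingers measure 114 mm over their backs; the gripper's body (76 mm by 85 mm) begins 54 mm behind the grasp point. The pads swing forward as they close: fully open they stand 13 mm farther back than shut.
Start: joints at [-1.186, 0.13, 1.488, -0, 1.523, -0.085], TCP at [0.272, -0.535, 0.231] pointing down, gripper open.
Joint ranges: [-2.96, 2.96], [-0.89, 2.26], [0.02, 2.5], [-1.34, 4.48], [0, 2.73], [-2.66, 2.66]. Speed limits (rad/s): [2.39, 2.39, 2.79, 3.14, 3.14, 3.14].

### API

Orientations are given as a unit quaternion [w, x, y, z].
In Python, from bench import get_obs, get_image, close_job gives the robot as it stands.
- The arm moves only by the tool play_rows, never from a script. Its argument "commands" is a list of rows, each a list of 3 entries, a list of its own where there are three numbers: the closure, from 0 (fully open) to 1 (shut), then the shift along the tool's x, y, z in mm, then the turn about the tool's z in degrees. A call has exactly 10 rows; each row is the pose to reach, as a shift and turn from the pose commanded when the call began, along the tool's axes at that moment; what a row does not reach only later rows make up. A row lasts 1/10 s, in which the tool goes at most 50 mm and 8.59 degrees, less where a joint would pass 70% of its speed; a pose out of reach is approached as far as the arm can. A call with a gripper value outside its range is refused whole. The fingers move at their own pace and stop on an object; the grip force is fixed at half the most. Time passes only in rows, so rows that repeat a pose let the fingers close, or fill a call up. It gives the time, the measured TCP pose, the force and the opening at its end, in the units of the state.
- get_obs(): the state, without advancing time (a new reading comes with each control period).
- get_image(name): name is "side" or "top" or "wrist"; returns a dict with "color" (384x512x3 uint8, blue, green, red), "range_z" (384x512 float32, m along the optical axis (not along the pixel's ray), 0 where there is no reading), "fx", "fy", "cx", "cy" (pixels), "origin" and "attitude" of the camera in the world. Camera axes: x right, y down, z forward; pixel columns grow to the right and rows downward; lengths in m; the calibration is good to about 2 mm. A picture is of the moment at which its call begins.
- close_job(): hands the job in, once; it reports no verdict.
The state is a dict: "clock": time; "joints": joint angles; "qvel": joint speeds; "joint_torque": joint torques, N m; "ee_pos": TCP position; "tool_rot": TCP orientation; "wrist_force": force on the tool from outside, world axes, zero at the start; "moment": the same for the moment, N m; "grip_width": finger opening in m.
Only numpy, scipy, OpenCV 4.12 (cv2) and the standard library are available. Lean on these libraries where they do the work, as an engineer would, in place of code of your own. Each camera call takes 0.05 s, during which the arm holds its last target.

### The job

Set up the rotary indexing table: fit every loose part nest into a holder of its own on the dial, each pushed down against its spring and turned a quarter clockwise until it clicks up home. Nests go in only at the open load station, so turn the dial by its centre grip to click the next empty holder into place there; at the end leave the dial clicked in place with an empty holder at the load station, and leave the other things on the bench alone.

Things in the scene. Friction and masses are not known exactly. Their poses are not given: they have to be found in the camera images.
- indexer: rotary indexing table: aluminium base plate 360 mm wide, 12 mm thick. Origin: underside centre, on the dial's axis; x points to the load station. Sensor arms 24 mm wide, 160 to 182 mm above the bench, 85 to 165 mm from the axis, on posts 165 mm out, overhang the five other stations (every 60 degrees) and clear a fitted nest by 10 mm, so nests go in only at the load station.
- load_station (a point): the load station, the one without a sensor arm: point 95 mm from the dial's axis at the height of the dial's top face (70 mm above the bench). A holder is there when its origin coincides with this point.
- dial (a joint): dial angle (rad), growing counter-clockwise from above, free to turn either way. A sprung ball clicks it in at each multiple of pi/3, where a holder stands at the load station: at 0 holder0, at pi/3 holder5, at -pi/3 holder1. The click draws in from about 0.06 rad; leaving it takes about 0.2 N m; between clicks the dial stays where left, as at the start.
- hub_grip (a point): the dial's black hand grip on its axis: a bar 44 mm long, 16 mm thick, 138 to 178 mm above the bench, on a 44 mm column. This point is on the axis, 162 mm above the bench. The bar's length points midway between holder0 and holder1. Pinch it across its thickness and turn.
- holder0: one of six identical steel bayonet holders on the dial, numbered counter-clockwise every 60 degrees, 95 mm from the axis; 66 mm square, 28 mm high. Origin: its centre at the dial's top face; x radially outward, z up. Top plate 22 to 28 mm above the origin, with a 41 mm square opening and two slots 20 mm wide along +x and -x, out to 30 mm from the centre, for the lugs.
- holder1: like holder0. To fit a nest: lugs along the holder's x, into the slots; push down until its underside is 8 to 9 mm above the holder's origin (the flange stops it at 8); turn a quarter clockwise from above (lugs pass under 3 mm deep ribs, then meet a stop within 6 degrees past the quarter); let it rise. Locked: underside 14 mm above the origin, lugs along y.
- holder2: like holder0. A brass spring plate inside, its top 20 mm above the origin at rest, pushes up with 3 N at first, 7 N with a nest locked, about 10 N with it pushed down. A nest caught on a rib stands 11 mm above the origin; one not turned, about 20 mm: neither is home.
- holder3: like holder0.
- holder4: like holder0.
- holder5: like holder0.
- nest1: part nest, 66 mm tall, 0.16 to 0.26 kg, upright on the bench. Steel foot: disc 36 mm wide, 20 mm high, crossed at the bottom by a bar 56 x 14 x 8 mm high whose ends are the lugs; flange 50 mm wide, 20 to 25 mm up; grey block 40 mm (x) by 30 mm (y), 25 to 66 mm up, gripped by its 30 mm flats. Origin: underside centre; x along the lugs, z up; half turns alike. May be absent.
- nest2: identical to nest1; may be absent.
- nest3: identical to nest1; may be absent.
- nest4: identical to nest1; may be absent.
- master_ring: bystander: steel setting ring, 48 mm outside, 28 mm bore, 22 mm high, standing among the nests. Origin: underside centre. Leave alone.
- driver: bystander: screwdriver lying on the bench. Leave alone.
- parts_bowl: bystander: small steel bowl, 100 mm wide, 40 mm high. Origin: underside centre. Leave alone.
- grease_jar: bystander: jar 60 mm wide, 75 mm high. Origin: underside centre. Leave alone.
Not all that is in view belongs to the job. Leave any orange look-alike of the nest3 alone.

How it is judged:
By the outcome, as a careful person would: the job done as asked, in the order asked, and still so for the second after the job is handed in, with the robot touching nothing.
Of nest1, nest2, nest3, nest4 only 3 to 4 are there at a start; the rules pass over those that are not, and their reading is None.
At some moment in a run one of nest1, nest2, nest3, nest4 may be knocked a few centimetres aside while the robot is not near it.
It also fails if it takes over 210 s, if anything falls off the work surface, if the arm or the gripper's body presses on something with over 40 N, if the wrist force passes 120 N, or if a joint passes its speed limit or range.

## Working session

There is one attempt and no reset: what is moved stays moved. The work goes in short steps, Python scripts to look and compute and a tool call to move; the robot and the scene stay as the last step left them, time stands still between calls to the robot, and variables do not carry over. Pictures are saved under pics/ and viewed, and the job is handed in when it is done.

Besides the shell and the picture viewer there is one more tool, called after "Call:" in YAML: its name, and indented under it one key for each argument. play_rows: Moves the arm, as the interface text tells. Its arguments: {"type":"object","properties":{"commands":{"type":"array","items":{"type":"array"}}},"required":["commands"]}

```bash
ls; mkdir -p pics; cat > h.py <<'E'
import numpy as np, cv2
from bench import get_obs, get_image
from scipy.spatial.transform import Rotation as R
def cam(im):
    a=np.array(im["attitude"]); 
    Rm=a if a.shape==(3,3) else R.from_quat(a[[1,2,3,0]]).as_matrix()
    return np.array(im["origin"]),Rm
def ray(im,u,v):
    o,Rm=cam(im); d=Rm@np.array([(u-im["cx"])/im["fx"],(v-im["cy"])/im["fy"],1.0]); return o,d
def onz(im,u,v,z):
    o,d=ray(im,u,v); return o+d*(z-o[2])/d[2]
def cloud(im):
    o,Rm=cam(im); z=im["range_z"]; h,w=z.shape
    u,v=np.meshgrid(np.arange(w),np.arange(h))
    P=np.stack([(u-im["cx"])/im["fx"]*z,(v-im["cy"])/im["fy"]*z,z],-1)@Rm.T+o
    P[z<=0]=np.nan
    return P
def proj(im,p):
    o,Rm=cam(im); q=Rm.T@(np.array(p)-o); return im["cx"]+im["fx"]*q[0]/q[2], im["cy"]+im["fy"]*q[1]/q[2]
E
python3 - <<'E'
from h import *
o=get_obs(); print({k:np.round(v,3).tolist() for k,v in o.items()})
for n in ["side","top","wrist"]:
    im=get_image(n); cv2.imwrite(f"pics/{n}0.png",im["color"]); print(n,im["fx"],im["cx"],im["cy"],im["origin"],im["attitude"])
    np.save(f"pics/{n}0.npy",im,allow_pickle=True)
E
```

```text
pics
{'clock': 0.0, 'joints': [-1.186, 0.131, 1.489, -0.0, 1.523, -0.085], 'qvel': [-0.001, 0.001, 0.0, 0.0, -0.0, 0.003], 'joint_torque': [0.0, -56.94, -50.055, -0.0, 0.015, 0.0], 'ee_pos': [0.271, -0.534, 0.23], 'tool_rot': [-0.001, 0.973, 0.233, -0.0], 'wrist_force': [-0.172, 0.424, 0.769], 'moment': [-0.007, 0.021, -0.041], 'grip_width': 0.085}
side 467.70417114311834 252.06101717048733 191.56655501648373 [0.20705488 0.99967944 1.20713926] [ 0.05067461 -0.10850003  0.92529367 -0.35984921]
top 357.3969019769629 259.82523195068376 193.75497250060218 [0.39710455 0.03058941 1.11796104] [ 0.02088862 -0.69642305  0.7170922  -0.0183678 ]
wrist 271.03076395459624 256.2696434393005 188.24243674794954 [ 0.34514468 -0.49752884  0.37324873] [ 0.13705714  0.8413183  -0.51597802 -0.08464952]
```

View pics/top0.png

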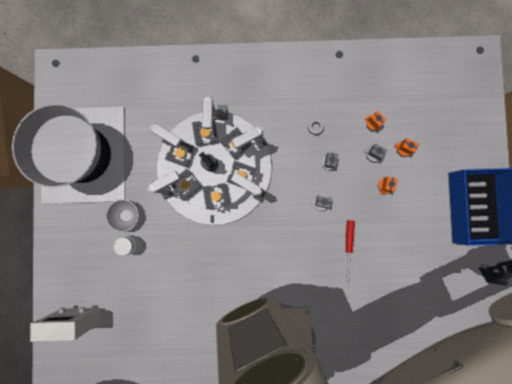

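View pics/side0.png

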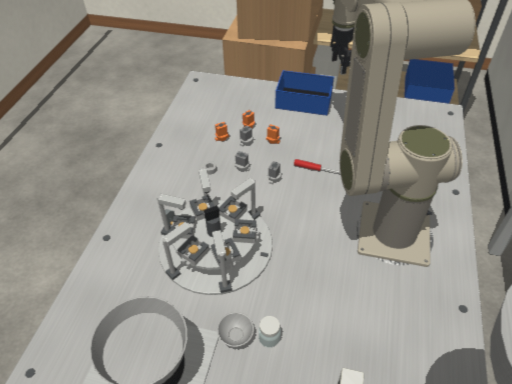

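View pics/wrist0.png

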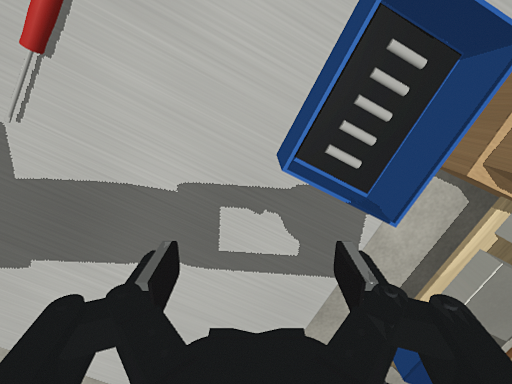

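```bash
python3 - <<'E'
from h import *
t=np.load("pics/top0.npy",allow_pickle=True).item();s=np.load("pics/side0.npy",allow_pickle=True).item()
cv2.imwrite("pics/t0a.png",cv2.resize(t["color"][90:235,145:285],None,fx=4,fy=4,interpolation=cv2.INTER_CUBIC))
cv2.imwrite("pics/t0b.png",cv2.resize(t["color"][100:220,300:430],None,fx=5,fy=5,interpolation=cv2.INTER_CUBIC)[:600])
cv2.imwrite("pics/s0a.png",cv2.resize(s["color"][160:300,145:285],None,fx=4,fy=4,interpolation=cv2.INTER_CUBIC))
for u,v in [(331,161),(376,154),(323,203),(316,127),(215,167)]: print(u,v,onz(t,u,v,0.066))
print(onz(t,195,59,0),onz(t,339,54,0))
print(onz(s,195,80,0))
P=cloud(t); print(P[162,215],P[161,331],P[60,260],P[300,180])
E
```

```text
331 161 [ 0.54651356 -0.17995898  0.066     ]
376 154 [ 0.56340635 -0.31391391  0.066     ]
323 203 [ 0.42294263 -0.15146573  0.066     ]
316 127 [ 0.64964966 -0.13945573  0.066     ]
215 167 [0.5388548  0.16388952 0.066     ]
[0.89742413 0.22860099 0.        ] [ 0.89946978 -0.23256294  0.        ]
[ 0.90196594 -0.68113864  0.        ]
[0.54303532 0.15445807 0.13800124] [ 0.5466572  -0.18016139  0.0649887 ] [ 0.88927092  0.02060004 -0.00360425] [ 0.13825151  0.28952734 -0.00060578]
```

View pics/t0a.png

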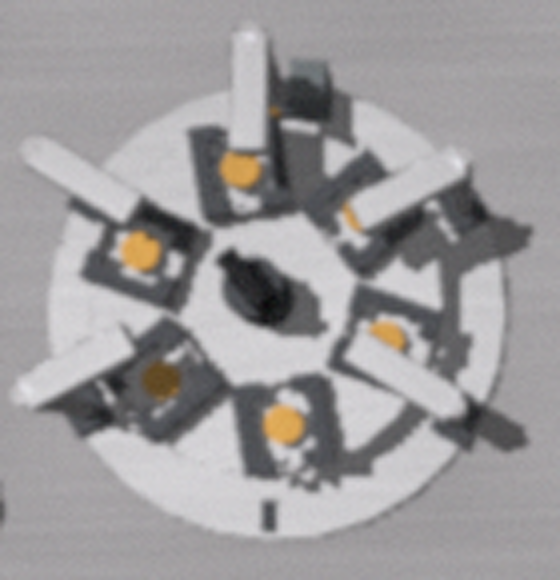

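View pics/t0b.png

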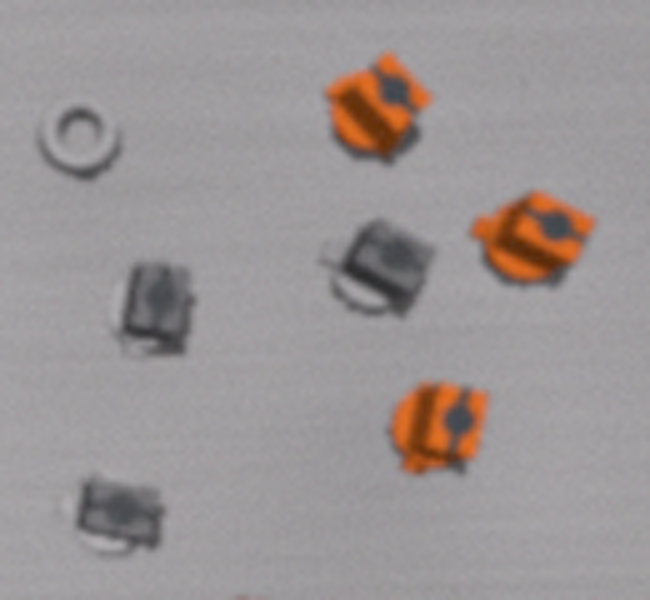

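View pics/s0a.png

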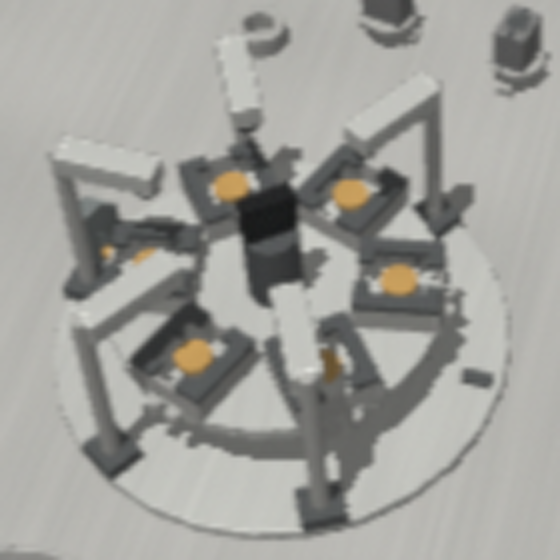

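```bash
cat > dial.py <<'E'
from h import *
def brass(im,zb,box):
    c=im["color"]; hsv=cv2.cvtColor(c,cv2.COLOR_BGR2HSV)
    m=cv2.inRange(hsv,(8,110,70),(28,255,255))
    x0,y0,x1,y1=box; mm=np.zeros_like(m); mm[y0:y1,x0:x1]=m[y0:y1,x0:x1]
    n,l,st,ce=cv2.connectedComponentsWithStats(mm)
    return [(st[i,4],ce[i].round(1),onz(im,*ce[i],zb).round(4)) for i in range(1,n) if st[i,4]>8]
E
python3 - <<'E'
from dial import *
t=np.load("pics/top0.npy",allow_pickle=True).item();s=np.load("pics/side0.npy",allow_pickle=True).item()
for b in brass(t,.090,(145,90,285,235)): print(b)
print('side')
for b in brass(s,.090,(145,160,285,300)): print(b)
P=cloud(t)
# plate: height 6..20mm
m=((P[...,2]>.006)&(P[...,2]<.02)&(P[...,1]>-.1)&(P[...,1]<.4)&(P[...,0]>.3)&(P[...,0]<.75)).astype(np.uint8)
cs,_=cv2.findContours(m,cv2.RETR_EXTERNAL,cv2.CHAIN_APPROX_NONE); c=max(cs,key=cv2.contourArea)
h=cv2.convexHull(c)[:,0]
pts=np.array([onz(t,*p,.012) for p in h]); (x,y),r=cv2.minEnclosingCircle(pts[:,:2].astype(np.float32)); print('encl',x,y,r, cv2.fitEllipse(pts[:,:2].astype(np.float32)))
# marker
for u,v in [(212,218)]: print('mark',onz(t,u,v,.012), P[v,u])
# arms top at z~.182
m=(P[...,2]>.172)&(P[...,2]<.192)&(P[...,1]>-.1)&(P[...,1]<.4)&(P[...,0]>.3)&(P[...,0]<.75)
n,l,st,ce=cv2.connectedComponentsWithStats(m.astype(np.uint8))
for i in range(1,n):
    if st[i,4]>20:
        q=P[l==i]; print(st[i,4],q.mean(0).round(4)); d=q[:,:2]-q[:,:2].mean(0); print(np.linalg.svd(d)[2][0] if len(d)<3000 else 0)
E
```

```text
(np.int32(66), array([204.7, 132.2]), array([0.6385, 0.1885, 0.09  ]))
(np.int32(68), array([179.9, 152.3]), array([0.5814, 0.2617, 0.09  ]))
(np.int32(29), array([241.9, 173.2]), array([0.5154, 0.0834, 0.09  ]))
(np.int32(56), array([184.9, 184.7]), array([0.4869, 0.2488, 0.09  ]))
(np.int32(69), array([215.7, 195.9]), array([0.4517, 0.1608, 0.09  ]))
side
(np.int32(46), array([202.5, 206.3]), array([0.6058, 0.1019, 0.09  ]))
(np.int32(45), array([232. , 208.1]), array([0.5127, 0.088 , 0.09  ]))
(np.int32(49), array([244.4, 229.7]), array([0.4535, 0.1625, 0.09  ]))
(np.int32(57), array([193. , 248.6]), array([0.5825, 0.2643, 0.09  ]))
(np.int32(14), array([227.2, 250.6]), array([0.483 , 0.2486, 0.09  ]))
encl 0.45780715346336365 0.1785915046930313 0.14654995501041412 ((0.45068812370300293, 0.1886325180530548), (0.15806163847446442, 0.278767853975296), 172.09637451171875)
mark [0.3879772  0.18351379 0.012     ] [0.38801301 0.18291373 0.01633971]
293 [0.6718 0.1683 0.1804]
[-0.99836084  0.05723307]
291 [0.6157 0.2812 0.1804]
[-0.55143851 -0.83421554]
297 [0.6036 0.0624 0.1805]
[ 0.44652635 -0.89477048]
95 [0.5464 0.1756 0.1763]
[-0.7860062  -0.61821862]
302 [0.4897 0.2878 0.1802]
[ 0.44778003 -0.89414375]
285 [0.4777 0.0702 0.1805]
[-0.54892176 -0.83587373]
```

```bash
cat >> h.py <<'E'
def plan(goal,yaw=None,o=None):
    """goal TCP xyz, yaw = world yaw (deg) of the tool's x; prints shift mm and turn deg"""
    o=o or get_obs(); q=np.array(o["tool_rot"]); Rm=R.from_quat(q[[1,2,3,0]]).as_matrix()
    d=Rm.T@(np.array(goal)-np.array(o["ee_pos"]))*1000
    y=np.degrees(np.arctan2(Rm[1,0],Rm[0,0])); 
    t=0 if yaw is None else -((yaw-y+180)%360-180)
    j=np.degrees(o["joints"])
    print("shift",d.round(1),"turn",round(t,1),"yaw now",round(y,2),"j6",j[5].round(1),"j6 end ~",round(np.degrees(np.arctan2(goal[1],goal[0]))-((y-t)-90),1) )
E
python3 - <<'E'
from h import *
w=np.load("pics/wrist0.npy",allow_pickle=True).item(); o,Rm=cam(w); print(Rm[:,2], onz(w,256,188,0))
plan([.40,-.20,.33],27)
E
```

```text
[-0.28387133 -0.14326278 -0.9480996 ] [ 0.23354338 -0.55341141  0.        ]
shift [ 266.1 -240.3  -99.1] turn -0.1 yaw now 26.92 j6 -4.9 j6 end ~ 36.4
```

```bash
python3 - <<'E'
from h import *
plan([.48,-.21,.33],27)
E
```

```text
shift [ 332.9 -195.2  -99.2] turn -0.1 yaw now 26.92 j6 -4.9 j6 end ~ 39.4
```

Call:
play_rows:
  commands:
    - [0, [30, -15, -50], 0]
    - [0, [70, -40, -100], 0]
    - [0, [110, -65, -100], 0]
    - [0, [150, -90, -100], 0]
    - [0, [190, -115, -100], 0]
    - [0, [230, -140, -100], 0]
    - [0, [270, -160, -100], 0]
    - [0, [310, -180, -100], 0]
    - [0, [333, -195, -100], 0]
    - [0, [333, -195, -100], 0]

```text
clock: 1.15
ee_pos: [0.4817, -0.207, 0.3309]
tool_rot: [-0.001, 0.972, 0.235, 0.0]
wrist_force: [-0.8, -0.9, 0.1]
grip_width: 0.0853
```

```bash
python3 - <<'E'
from h import *
o=get_obs(); print(o["ee_pos"],o["clock"],o["tool_rot"])
for n in ["wrist","top"]:
    im=get_image(n); cv2.imwrite(f"pics/{n}1.png",im["color"]); np.save(f"pics/{n}1.npy",im,allow_pickle=True)
E
```

```text
[ 0.48173419 -0.20702165  0.33094298] 1.15 [-6.22418251e-04  9.71979088e-01  2.35066472e-01  1.39456772e-04]
```

View pics/wrist1.png

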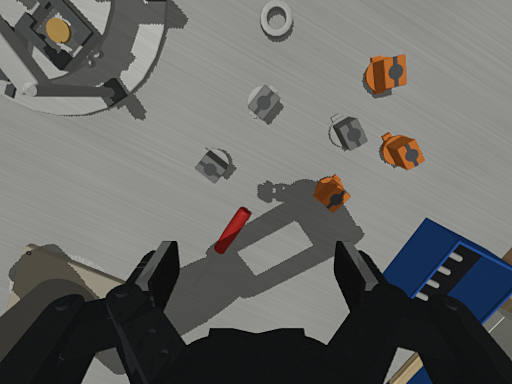

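View pics/top1.png

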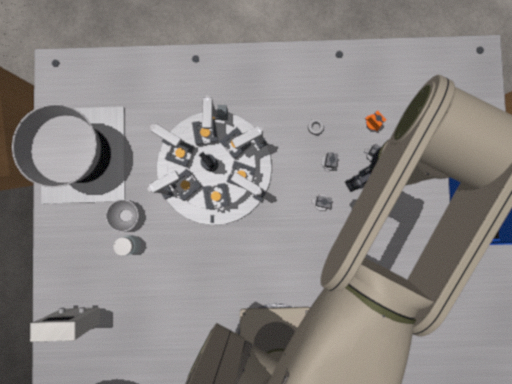

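```bash
cat >> h.py <<'E'
def tops(im,z0=.058,z1=.074,box=(.35,.7,-.42,-.08),show=True):
    P=cloud(im); hsv=cv2.cvtColor(im["color"],cv2.COLOR_BGR2HSV)
    m=(P[...,2]>z0)&(P[...,2]<z1)&(P[...,0]>box[0])&(P[...,0]<box[1])&(P[...,1]>box[2])&(P[...,1]<box[3])
    n,l,st,ce=cv2.connectedComponentsWithStats(m.astype(np.uint8)); out=[]
    for i in range(1,n):
        if st[i,4]<30: continue
        k=l==i; q=P[k]; zz=np.median(q[:,2])
        sat=np.median(hsv[...,1][k])
        v,u=np.nonzero(k); pts=np.array([onz(im,a,b,zz) for a,b in zip(u,v)])
        (c,(w,h),a)=cv2.minAreaRect(pts[:,:2].astype(np.float32))
        if w<h: w,h,a=h,w,a+90
        out.append((np.array(c),a%180,w,h,zz,sat)); print(ce[i].round(0),"c",np.round(c,4),"mean",pts.mean(0)[:2].round(4),"long yaw",round(a%180,1),"wh",round(w,4),round(h,4),"z",zz.round(4),"sat",sat)
    return out
E
python3 - <<'E'
from h import *
for n in ["top0","wrist1"]:
    print(n); tops(np.load(f"pics/{n}.npy",allow_pickle=True).item())
E
```

```text
top0
[378. 118.] c [ 0.6722 -0.3243] mean [ 0.6721 -0.3242] long yaw 37.9 wh 0.0396 0.0321 z 0.065 sat 170.0
[407. 144.] c [ 0.5908 -0.406 ] mean [ 0.5902 -0.4084] long yaw 177.0 wh 0.036 0.0267 z 0.0651 sat 186.0
[378. 151.] c [ 0.5734 -0.3206] mean [ 0.5736 -0.3208] long yaw 58.0 wh 0.0406 0.0317 z 0.065 sat 10.0
[331. 159.] c [ 0.5531 -0.1809] mean [ 0.553  -0.1811] long yaw 166.9 wh 0.041 0.0307 z 0.0652 sat 10.0
[390. 183.] c [ 0.4751 -0.3526] mean [ 0.475  -0.3527] long yaw 164.2 wh 0.0404 0.0312 z 0.0652 sat 170.0
[323. 201.] c [ 0.4284 -0.1527] mean [ 0.4281 -0.1529] long yaw 77.0 wh 0.0408 0.0295 z 0.065 sat 10.0
wrist1
[394.  71.] c [ 0.672  -0.3232] mean [ 0.6725 -0.3231] long yaw 39.4 wh 0.0399 0.0332 z 0.0666 sat 191.0
[263. 102.] c [ 0.5538 -0.1815] mean [ 0.5541 -0.1815] long yaw 167.2 wh 0.0399 0.0298 z 0.0666 sat 7.0
[353. 134.] c [ 0.5745 -0.3207] mean [ 0.5748 -0.3202] long yaw 58.4 wh 0.0419 0.0307 z 0.0665 sat 7.0
[407. 151.] c [ 0.591  -0.4105] mean [ 0.5912 -0.4074] long yaw 60.6 wh 0.034 0.0314 z 0.0665 sat 192.0
[210. 168.] c [ 0.4302 -0.1538] mean [ 0.4303 -0.1535] long yaw 77.2 wh 0.04 0.0316 z 0.0665 sat 6.0
[335. 198.] c [ 0.4761 -0.3517] mean [ 0.4765 -0.3517] long yaw 165.0 wh 0.0398 0.0328 z 0.0665 sat 196.0
```

```bash
python3 - <<'E'
from h import *
plan([.547,.175,.32],38.5)
E
```

```text
shift [ 234.3 -312.7   10.9] turn -11.5 yaw now 27.02 j6 33.8 j6 end ~ 69.2
```

Call:
play_rows:
  commands:
    - [0, [26, -35, 0], -2]
    - [0, [54, -72, 0], -4]
    - [0, [82, -109, 0], -6]
    - [0, [110, -146, 0], -8]
    - [0, [138, -183, 0], -10]
    - [0, [166, -220, 5], -11]
    - [0, [194, -257, 10], -11.5]
    - [0, [222, -294, 11], -11.5]
    - [0, [234, -313, 11], -11.5]
    - [0, [234, -313, 11], -11.5]

```text
clock: 2.25
ee_pos: [0.5473, 0.176, 0.3196]
tool_rot: [-0.0, 0.944, 0.33, -0.001]
wrist_force: [0.2, -0.8, -0.0]
grip_width: 0.0854
```

```bash
cat > hub.py <<'E'
from dial import *
def hub(im):
    P=cloud(im)
    b=(P[...,1]>-.1)&(P[...,1]<.4)&(P[...,0]>.3)&(P[...,0]<.75)
    for nm,z0,z1 in (("top182",.177,.19),("bar",.168,.1772)):
        m=(P[...,2]>z0)&(P[...,2]<z1)&b
        n,l,st,ce=cv2.connectedComponentsWithStats(m.astype(np.uint8))
        for i in range(1,n):
            if st[i,4]>60:
                q=P[l==i]; d=q[:,:2]-q[:,:2].mean(0); v=np.linalg.eigh(d.T@d)[1][:,1]
                (c,(w,h),a)=cv2.minAreaRect(q[:,:2].astype(np.float32))
                print(nm,st[i,4],ce[i].round(),"mean",q.mean(0).round(4),"dir",np.degrees(np.arctan2(v[1],v[0])).round(1)%180,"rect",np.round(c,4),round(w,3),round(h,3))
E
python3 - <<'E'
from hub import *
o=get_obs(); print(o["ee_pos"],o["clock"])
im=get_image("wrist"); cv2.imwrite("pics/w2.png",im["color"]); np.save("pics/w2.npy",im,allow_pickle=True)
hub(im)
for b in brass(im,.090,(0,0,512,384)): print(b)
E
```

```text
[0.54732191 0.17598828 0.31955632] 2.25
top182 2526 [212.  51.] mean [0.6183 0.2841 0.1822] dir 57.0 rect [0.6179 0.2842] 0.087 0.024
top182 2338 [344.  81.] mean [0.6756 0.1703 0.1823] dir 176.8 rect [0.6761 0.1696] 0.024 0.087
top182 1858 [137. 153.] mean [0.4916 0.2897 0.1821] dir 117.1 rect [0.4899 0.2909] 0.025 0.087
top182 481 [256. 175.] mean [0.5485 0.177  0.1783] dir 38.30000000000001 rect [0.548  0.1765] 0.042 0.015
top182 1583 [367. 198.] mean [0.6053 0.0652 0.1822] dir 116.8 rect [0.6058 0.0624] 0.024 0.087
top182 1183 [288. 270.] mean [0.4806 0.0729 0.1822] dir 56.9 rect [0.4778 0.0693] 0.087 0.024
bar 128 [328.  81.] mean [0.6677 0.1807 0.1727] dir 1.3000000000000114 rect [0.6698 0.1808] 0.081 0.02
bar 194 [151. 145.] mean [0.5036 0.2848 0.1727] dir 110.0 rect [0.503  0.2893] 0.022 0.081
bar 184 [354. 187.] mean [0.6057 0.081  0.1728] dir 125.2 rect [0.6118 0.0741] 0.022 0.08
bar 77 [278. 239.] mean [0.5016 0.105  0.1725] dir 147.1 rect [0.501  0.1049] 0.003 0.024
(np.int32(32), array([323.4,  78.3]), array([0.6831, 0.1743, 0.09  ]))
(np.int32(364), array([292.6,  96.8]), array([0.6418, 0.1903, 0.09  ]))
(np.int32(158), array([218.1, 100.8]), array([0.5773, 0.2633, 0.09  ]))
(np.int32(260), array([189.6, 158. ]), array([0.4909, 0.2497, 0.09  ]))
(np.int32(303), array([323.4, 158.8]), array([0.6066, 0.1027, 0.09  ]))
(np.int32(253), array([224.2, 212. ]), array([0.4549, 0.1633, 0.09  ]))
(np.int32(257), array([287.4, 212.4]), array([0.5133, 0.089 , 0.09  ]))
(np.int32(633), array([501. , 261.1]), array([ 0.6613, -0.2324,  0.09  ]))
(np.int32(703), array([499.6, 317.2]), array([ 0.5922, -0.3258,  0.09  ]))
```

View pics/w2.png

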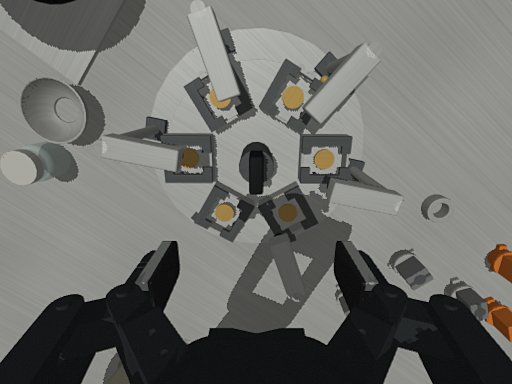

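Call:
play_rows:
  commands:
    - [0, [0, 0, 0], -8.5]
    - [0, [0, 0, 0], -17]
    - [0, [0, 0, 0], -25.5]
    - [0, [0, 0, 0], -34]
    - [0, [0, 0, 0], -42.5]
    - [0, [0, 0, 0], -51]
    - [0, [0, 0, 0], -59.5]
    - [0, [0, 0, 0], -68]
    - [0, [0, 0, 0], -76.5]
    - [0, [0, 0, 0], -85]

```text
clock: 3.3
ee_pos: [0.5477, 0.1719, 0.3205]
tool_rot: [0.0, 0.473, 0.881, -0.0]
wrist_force: [0.0, -0.4, 1.0]
grip_width: 0.0853
```

Call:
play_rows:
  commands:
    - [0, [0, 0, 0], -8.5]
    - [0, [0, 0, 0], -17]
    - [0, [0, 0, 0], -25.5]
    - [0, [0, 0, 0], -34]
    - [0, [0, 0, 0], -42.5]
    - [0, [0, 0, 0], -51]
    - [0, [0, 0, 0], -59.5]
    - [0, [0, 0, 0], -68]
    - [0, [0, 0, 0], -76.5]
    - [0, [0, 0, 0], -85]

```text
clock: 4.3
ee_pos: [0.5476, 0.1719, 0.3204]
tool_rot: [-0.0, -0.247, 0.969, -0.0]
wrist_force: [-0.7, 0.8, -0.2]
grip_width: 0.0857
```

Call:
play_rows:
  commands:
    - [0, [0, 0, 0], -8.5]
    - [0, [0, 0, 0], -10]
    - [0, [0, 0, 0], -10]
    - [0, [0, 0, 0], -10]
    - [0, [0, 0, 0], -10]
    - [0, [0, 0, 0], -10]
    - [0, [0, 0, 0], -10]
    - [0, [0, 0, 0], -10]
    - [0, [0, 0, 0], -10]
    - [0, [0, 0, 0], -10]

```text
clock: 5.3
ee_pos: [0.5472, 0.1748, 0.3203]
tool_rot: [0.0, -0.329, 0.944, -0.0]
wrist_force: [-0.2, 0.5, 0.0]
grip_width: 0.0852
```

```bash
python3 - <<'E'
from hub import *
o=get_obs(); print(o["ee_pos"],o["clock"],np.degrees(o["joints"][5]))
im=get_image("wrist"); cv2.imwrite("pics/w3.png",im["color"]); np.save("pics/w3.npy",im,allow_pickle=True)
hub(im)
for b in brass(im,.090,(0,0,512,384)): print(b)
E
```

```text
[0.54722036 0.17475339 0.32029749] 5.3 -115.82333485608665
top182 2487 [215.  53.] mean [0.4773 0.0698 0.1823] dir 56.9 rect [0.4777 0.0697] 0.087 0.024
top182 1835 [140. 154.] mean [0.604  0.0642 0.1822] dir 117.0 rect [0.6055 0.063 ] 0.024 0.087
top182 464 [258. 177.] mean [0.5471 0.1766 0.1782] dir 38.30000000000001 rect [0.5474 0.1769] 0.043 0.015
top182 1575 [369. 199.] mean [0.4904 0.2885 0.1821] dir 116.7 rect [0.4897 0.2916] 0.024 0.087
top182 921 [195. 247.] mean [0.6603 0.1715 0.1822] dir 2.9000000000000057 rect [0.6702 0.1707] 0.024 0.077
top182 1166 [290. 270.] mean [0.615  0.2807 0.1821] dir 56.9 rect [0.6178 0.2845] 0.088 0.024
bar 190 [154. 147.] mean [0.5916 0.0694 0.1727] dir 110.4 rect [0.5929 0.0644] 0.021 0.081
bar 89 [255. 168.] mean [0.5425 0.1682 0.1747] dir 24.69999999999999 rect [0.5498 0.171 ] 0.045 0.014
bar 183 [357. 188.] mean [0.4898 0.2735 0.1727] dir 125.6 rect [0.4837 0.28  ] 0.022 0.08
bar 111 [203. 230.] mean [0.6411 0.1675 0.1726] dir 155.8 rect [0.6522 0.1622] 0.02 0.054
bar 73 [281. 240.] mean [0.5935 0.2495 0.1726] dir 144.0 rect [0.5935 0.25  ] 0.007 0.024
(np.int32(370), array([294.2,  98. ]), array([0.4537, 0.1631, 0.09  ]))
(np.int32(146), array([219.2, 101.7]), array([0.5184, 0.0891, 0.09  ]))
(np.int32(261), array([191.4, 159.5]), array([0.6052, 0.1039, 0.09  ]))
(np.int32(303), array([325. , 159.6]), array([0.4887, 0.2508, 0.09  ]))
(np.int32(262), array([225.8, 213.1]), array([0.6411, 0.1904, 0.09  ]))
(np.int32(261), array([288.9, 213.3]), array([0.5826, 0.2646, 0.09  ]))
(np.int32(19), array([  3.4, 352.8]), array([1.1171, 0.0373, 0.09  ]))
```

View pics/w3.png

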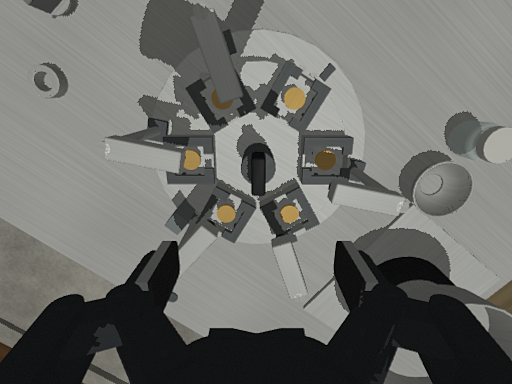

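```bash
python3 - <<'E'
from h import *
plan([.5478,.1770,.147],218.3)
E
```

```text
shift [ -1.9   1.4 173.3] turn 0.1 yaw now -141.58 j6 -115.8 j6 end ~ 249.6
```

Call:
play_rows:
  commands:
    - [0, [-2, 1.5, 45], 0]
    - [0, [-2, 1.5, 90], 0]
    - [0, [-2, 1.5, 130], 0]
    - [0, [-2, 1.5, 155], 0]
    - [0, [-2, 1.5, 173], 0]
    - [0, [-2, 1.5, 173], 0]
    - [1, [-2, 1.5, 173], 0]
    - [1, [-2, 1.5, 173], 0]
    - [1, [-2, 1.5, 173], 0]
    - [1, [-2, 1.5, 173], 0]

```text
clock: 6.35
ee_pos: [0.5486, 0.1773, 0.1486]
tool_rot: [0.001, -0.329, 0.944, -0.0]
wrist_force: [0.0, 0.1, 0.1]
grip_width: 0.0283
```

```bash
cat > st.py <<'E'
from h import *
o=get_obs(); q=np.array(o["tool_rot"]); Rm=R.from_quat(q[[1,2,3,0]]).as_matrix()
print("t",o["clock"],"pos",np.round(o["ee_pos"],4),"yaw",np.degrees(np.arctan2(Rm[1,0],Rm[0,0])).round(2),"F",np.round(o["wrist_force"],1),"M",np.round(o["moment"],2),"w",round(o["grip_width"],4),"j",np.degrees(o["joints"]).round(1), "tilt",np.degrees(np.arccos(-Rm[2,2])).round(2))
E
python3 st.py
```

```text
t 6.35 pos [0.5486 0.1773 0.1486] yaw -141.58 F [0.  0.1 0.1] M [0.03 0.01 0.  ] w 0.0283 j [  12.8    6.8   94.8    0.    78.3 -115.6] tilt 0.12
```

Call:
play_rows:
  commands:
    - [1, [0, 0, 0], 0]
    - [1, [0, 0, 0], 0]
    - [1, [0, 0, 0], 0]
    - [1, [0, 0, 0], 0]
    - [1, [0, 0, 0], 3]
    - [1, [0, 0, 0], 6]
    - [1, [0, 0, 0], 9]
    - [1, [0, 0, 0], 11.4]
    - [1, [0, 0, 0], 11.4]
    - [1, [0, 0, 0], 11.4]

```text
clock: 7.35
ee_pos: [0.5481, 0.1775, 0.1484]
tool_rot: [0.001, -0.234, 0.972, 0.0]
wrist_force: [-2.9, 1.0, 5.0]
grip_width: 0.0151
```

```bash
python3 st.py
```

```text
t 7.35 pos [0.5481 0.1775 0.1484] yaw -152.98 F [-2.9  1.   5. ] M [ 0.13  0.34 -0.1 ] w 0.0151 j [  12.8    6.8   94.8    0.    78.4 -104.2] tilt 0.07
```

Call:
play_rows:
  commands:
    - [0, [0, 0, 0], 11.4]
    - [0, [0, 0, 0], 0]
    - [0, [0, 0, 0], 0]
    - [0, [0, 0, 0], 0]
    - [0, [0, 0, -20], 0]
    - [0, [0, 0, -60], 0]
    - [0, [0, 0, -105], 0]
    - [0, [0, 0, -150], 0]
    - [0, [0, 0, -190], 0]
    - [0, [0, 0, -190], 0]

```text
clock: 8.35
ee_pos: [0.5503, 0.1776, 0.3455]
tool_rot: [0.006, -0.233, 0.973, -0.0]
wrist_force: [0.5, -0.1, 1.0]
grip_width: 0.0857
```

```bash
python3 st.py; python3 - <<'E'
from hub import *
im=get_image("wrist"); cv2.imwrite("pics/w4.png",im["color"]); np.save("pics/w4.npy",im,allow_pickle=True)
hub(im)
for b in brass(im,.090,(0,0,512,384)): print(b)
im=get_image("top");tops(im)
plan([.5538,-.1815,.20],167.2)
E
```

```text
t 8.35 pos [0.5503 0.1776 0.3455] yaw -153.11 F [ 0.5 -0.1  1. ] M [ 0.07 -0.03  0.  ] w 0.0857 j [  12.8    2.4   78.9   -0.    98.1 -104.1] tilt 0.69
top182 2074 [196.  62.] mean [0.4775 0.0702 0.1823] dir 57.0 rect [0.4778 0.07  ] 0.087 0.024
top182 410 [258. 166.] mean [0.5472 0.177  0.1783] dir 26.900000000000006 rect [0.5475 0.177 ] 0.043 0.015
top182 1482 [149. 166.] mean [0.6039 0.0646 0.1822] dir 117.0 rect [0.6054 0.0627] 0.024 0.087
top182 1455 [366. 167.] mean [0.49   0.2894 0.1821] dir 116.3 rect [0.4895 0.2916] 0.024 0.088
top182 1068 [209. 247.] mean [0.6716 0.1702 0.1823] dir 176.9 rect [0.6756 0.1703] 0.024 0.087
top182 1069 [306. 247.] mean [0.6152 0.2813 0.1822] dir 56.8 rect [0.6177 0.2845] 0.087 0.024
bar 70 [254. 157.] mean [0.5408 0.1694 0.1752] dir 11.300000000000011 rect [0.5474 0.1699] 0.043 0.015
bar 141 [162. 158.] mean [0.591  0.0727 0.1732] dir 109.2 rect [0.5927 0.0648] 0.022 0.08
bar 171 [354. 158.] mean [0.488  0.2753 0.1725] dir 124.2 rect [0.4837 0.2799] 0.022 0.08
bar 63 [223. 221.] mean [0.6329 0.1713 0.1728] dir 89.0 rect [0.6331 0.1715] 0.006 0.
[... 669 characters left out ...]
78. 118.] c [ 0.6715 -0.3238] mean [ 0.672 -0.324] long yaw 42.3 wh 0.0399 0.0321 z 0.0649 sat 170.0
[407. 144.] c [ 0.5907 -0.4107] mean [ 0.5902 -0.4088] long yaw 155.7 wh 0.033 0.029 z 0.0652 sat 184.0
[378. 151.] c [ 0.5738 -0.3206] mean [ 0.5737 -0.3209] long yaw 55.8 wh 0.0409 0.0319 z 0.0652 sat 9.0
[331. 159.] c [ 0.5531 -0.1809] mean [ 0.5529 -0.1811] long yaw 166.9 wh 0.041 0.0307 z 0.0651 sat 10.0
[390. 183.] c [ 0.4748 -0.3525] mean [ 0.4752 -0.3527] long yaw 166.0 wh 0.0407 0.0317 z 0.0651 sat 168.0
[323. 201.] c [ 0.4281 -0.1529] mean [ 0.4279 -0.153 ] long yaw 78.4 wh 0.0401 0.0301 z 0.065 sat 10.0
shift [ 158.2 -322.1  138.6] turn 39.7 yaw now -153.08 j6 -104.1 j6 end ~ 264.7
```

Call:
play_rows:
  commands:
    - [0, [18, -36, 0], 4]
    - [0, [36, -72, 0], 9]
    - [0, [54, -109, 0], 14]
    - [0, [72, -146, 15], 19]
    - [0, [90, -183, 35], 24]
    - [0, [108, -220, 60], 29]
    - [0, [126, -257, 85], 34]
    - [0, [144, -294, 110], 39.7]
    - [0, [158, -322, 130], 39.7]
    - [0, [158, -322, 139], 39.7]

```text
clock: 9.45
ee_pos: [0.5504, -0.1845, 0.1931]
tool_rot: [-0.003, 0.113, 0.994, 0.0]
wrist_force: [-1.4, 0.0, -0.3]
grip_width: 0.0852
```

```bash
python3 st.py; python3 - <<'E'
from h import *
im=get_image("wrist"); cv2.imwrite("pics/w5.png",im["color"]); tops(im)
plan([.5538,-.1815,.033],167.2)
E
```

```text
t 9.45 pos [ 0.5504 -0.1845  0.1931] yaw 167.01 F [-1.4  0.  -0.3] M [ 0.05  0.05 -0.  ] w 0.0852 j [-2.350e+01  6.000e+00  9.080e+01 -1.000e-01  8.350e+01 -1.005e+02] tilt 0.4
[260.  46.] c [ 0.4296 -0.1529] mean [ 0.4293 -0.1528] long yaw 77.0 wh 0.0398 0.0298 z 0.0665 sat 7.0
[ 78. 146.] c [ 0.4763 -0.3495] mean [ 0.4756 -0.3501] long yaw 164.9 wh 0.0405 0.0352 z 0.0665 sat 200.0
[260. 182.] c [ 0.5533 -0.181 ] mean [ 0.5526 -0.1805] long yaw 168.2 wh 0.0417 0.0292 z 0.0665 sat 7.0
[142. 226.] c [ 0.5731 -0.3189] mean [ 0.5732 -0.3187] long yaw 58.0 wh 0.0419 0.0339 z 0.0665 sat 6.0
[ 74. 254.] c [ 0.5895 -0.4085] mean [ 0.589  -0.4064] long yaw 151.7 wh 0.0366 0.0356 z 0.0663 sat 193.0
[176. 301.] c [ 0.6792 -0.314 ] mean [ 0.6781 -0.3139] long yaw 139.9 wh 0.0385 0.02 z 0.0664 sat 193.0
shift [ -4.4   1.3 159.4] turn -0.1 yaw now 167.08 j6 -100.5 j6 end ~ -95.3
```

View pics/w5.png

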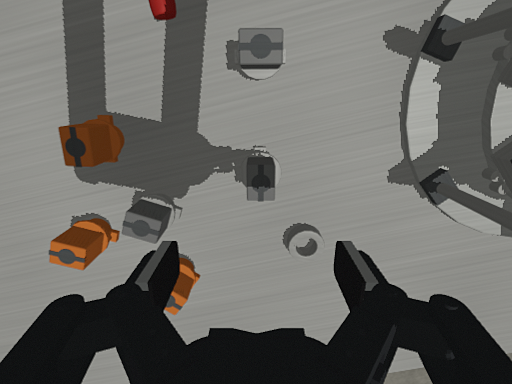

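Call:
play_rows:
  commands:
    - [0, [0, 0, 0], 0]
    - [0, [0, 0, 20], 0]
    - [0, [0, 0, 50], 0]
    - [0, [0, 0, 80], 0]
    - [0, [0, 0, 100], 0]
    - [0, [0, 0, 115], 0]
    - [0, [0, 0, 120], 0]
    - [0, [0, 0, 120], 0]
    - [0, [0, 0, 120], 0]
    - [0, [0, 0, 120], 0]

```text
clock: 10.5
ee_pos: [0.5544, -0.1819, 0.0799]
tool_rot: [0.001, 0.11, 0.994, -0.0]
wrist_force: [-0.2, -0.3, 0.7]
grip_width: 0.085
```

```bash
python3 st.py; python3 - <<'E'
from h import *
plan([.5535,-.1813,.032],167.4)
E
```

```text
t 10.5 pos [ 0.5544 -0.1819  0.0799] yaw 167.32 F [-0.2 -0.3  0.7] M [-0.02  0.01  0.  ] w 0.085 j [ -23.2   11.8   96.8    0.    71.3 -100.5] tilt 0.14
shift [ 1.2  0.4 47.9] turn -0.1 yaw now 167.32 j6 -100.5 j6 end ~ -95.5
```

Call:
play_rows:
  commands:
    - [0, [1, 0.5, 25], 0]
    - [0, [1, 0.5, 40], 0]
    - [0, [1, 0.5, 47], 0]
    - [0, [1, 0.5, 47], 0]
    - [0, [1, 0.5, 47], 0]
    - [1, [1, 0.5, 47], 0]
    - [1, [1, 0.5, 47], 0]
    - [1, [1, 0.5, 47], 0]
    - [1, [1, 0.5, 47], 0]
    - [1, [1, 0.5, 47], 0]

```text
clock: 11.5
ee_pos: [0.553, -0.1811, 0.0318]
tool_rot: [0.001, 0.11, 0.994, -0.0]
wrist_force: [0.1, -0.2, 3.0]
grip_width: 0.0294
```

Call:
play_rows:
  commands:
    - [1, [0, 0, 0], 0]
    - [1, [0, 0, 0], 0]
    - [1, [0, 0, 0], 0]
    - [1, [0, 0, 0], 0]
    - [1, [0, 0, 0], 0]
    - [1, [0, 0, 0], 0]
    - [1, [0, 0, 0], 0]
    - [1, [0, 0, 0], 0]
    - [1, [0, 0, 0], 0]
    - [1, [0, 0, 0], 0]

```text
clock: 12.5
ee_pos: [0.553, -0.1811, 0.0318]
tool_rot: [0.0, 0.11, 0.994, -0.0]
wrist_force: [-0.2, 0.6, 5.8]
grip_width: 0.0291
```

```bash
python3 st.py; python3 - <<'E'
from h import *
plan([.4529,.1821,.33],176.9)
E
```

```text
t 12.5 pos [ 0.553  -0.1811  0.0318] yaw 167.32 F [-0.2  0.6  5.8] M [-0.04  0.05 -0.04] w 0.0291 j [ -23.2   15.2   98.4   -0.    66.4 -100.5] tilt 0.05
shift [ 177.1  332.3 -298.4] turn -9.6 yaw now 167.32 j6 -100.5 j6 end ~ -65.0
```

Call:
play_rows:
  commands:
    - [1, [0, 0, -15], 0]
    - [1, [0, 0, -50], 0]
    - [1, [0, 0, -95], 0]
    - [1, [0, 0, -140], 0]
    - [1, [5, 10, -185], 0]
    - [1, [15, 30, -225], -2]
    - [1, [32, 60, -255], -4]
    - [1, [52, 95, -280], -6]
    - [1, [72, 132, -295], -8]
    - [1, [92, 170, -298], -9.6]

```text
clock: 13.5
ee_pos: [0.4998, 0.0064, 0.3324]
tool_rot: [0.002, 0.027, 1.0, -0.0]
wrist_force: [1.2, 0.6, -2.4]
grip_width: 0.0293
```

Call:
play_rows:
  commands:
    - [1, [20, 36, 0], 0]
    - [1, [40, 74, 0], 0]
    - [1, [58, 110, 0], 0]
    - [1, [72, 138, 0], 0]
    - [1, [82, 155, 0], 0]
    - [1, [85, 162, 0], 0]
    - [1, [85, 162, 0], 0]
    - [1, [85, 162, 0], 0]
    - [1, [85, 162, 0], 0]
    - [1, [85, 162, 0], 0]

```text
clock: 14.5
ee_pos: [0.4243, 0.1707, 0.3292]
tool_rot: [-0.0, 0.028, 1.0, -0.0]
wrist_force: [0.9, -0.8, -2.7]
grip_width: 0.029
```

```bash
python3 st.py; python3 - <<'E'
from h import *
im=get_image("wrist"); cv2.imwrite("pics/w6.png",im["color"]); np.save("pics/w6.npy",im,allow_pickle=True)
plan([.4529,.1821,.15],176.9)
E
```

```text
t 14.5 pos [0.4243 0.1707 0.3292] yaw 176.83 F [ 0.9 -0.8 -2.7] M [0.02 0.03 0.03] w 0.029 j [ 15.5 -16.   97.5  -0.   98.5 -71.3] tilt 0.02
shift [-28.   12.9 179.2] turn -0.1 yaw now 176.84 j6 -71.3 j6 end ~ -65.0
```

View pics/w6.png

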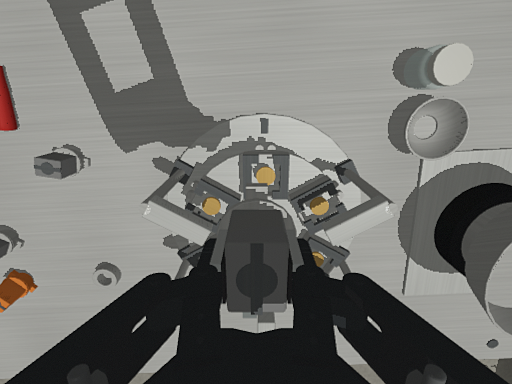

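```bash
cat >> h.py <<'E'
def held(im,ztop):
    o=get_obs(); q=np.array(o["tool_rot"]); Rm=R.from_quat(q[[1,2,3,0]]).as_matrix()
    P=cloud(im); T=(P-np.array(o["ee_pos"]))@Rm  # tool frame
    m=(abs(T[...,2]+.034)<.006)&(abs(T[...,0])<.04)&(abs(T[...,1])<.0135)
    q=T[m]; print("held n",len(q),"x",np.percentile(q[:,0],[1,50,99]).round(4),"y",np.percentile(q[:,1],[1,50,99]).round(4),"z",np.median(q[:,2]).round(4))
E
python3 - <<'E'
from dial import *
im=np.load("pics/w6.npy",allow_pickle=True).item()
held(im,0)
for b in brass(im,.090,(200,130,340,240)): print(b)
E
```

```text
held n 4359 x [-0.0205  0.0026  0.019 ] y [-0.0132 -0.      0.0132] z -0.0347
(np.int32(261), array([265.2, 175.1]), array([0.4518, 0.1822, 0.09  ]))
(np.int32(250), array([210.9, 205.4]), array([0.4951, 0.0977, 0.09  ]))
(np.int32(257), array([318.8, 205.7]), array([0.5044, 0.2615, 0.09  ]))
```

Call:
play_rows:
  commands:
    - [1, [-8, 4, 20], 0]
    - [1, [-18, 8, 60], 0]
    - [1, [-27, 13, 100], 0]
    - [1, [-27, 13, 140], 0]
    - [1, [-27, 13, 165], 0]
    - [1, [-27, 13, 180], 0]
    - [1, [-27, 13, 190], 0]
    - [1, [-27, 13, 190], 0]
    - [1, [-27, 13, 190], 0]
    - [1, [-27, 13, 190], 0]

```text
clock: 15.55
ee_pos: [0.4528, 0.1834, 0.1411]
tool_rot: [0.001, 0.027, 1.0, 0.0]
wrist_force: [0.3, 0.2, -2.2]
grip_width: 0.0292
```

```bash
python3 st.py; python3 - <<'E'
from h import *
im=get_image("wrist"); cv2.imwrite("pics/w7.png",im["color"])
plan([.4522,.1821,.1103],176.9)
E
```

```text
t 15.55 pos [0.4528 0.1834 0.1411] yaw 176.91 F [ 0.3  0.2 -2.2] M [0.03 0.04 0.02] w 0.0292 j [ 16.   -6.6 109.   -0.   77.4 -70.9] tilt 0.17
shift [ 0.5 -1.3 30.7] turn 0.0 yaw now 176.92 j6 -70.9 j6 end ~ -65.0
```

View pics/w7.png

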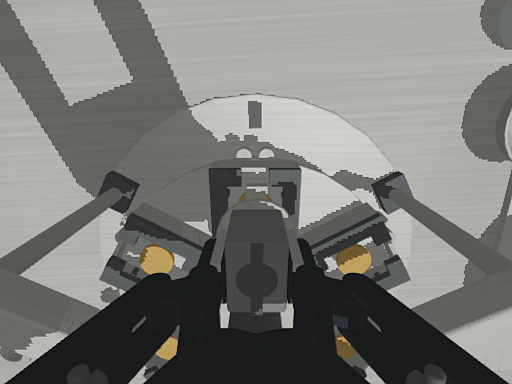

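Call:
play_rows:
  commands:
    - [1, [0.5, -1, 0], 0]
    - [1, [0.5, -1, 0], 0]
    - [1, [0.5, -1, 3], 0]
    - [1, [0.5, -1, 6], 0]
    - [1, [0.5, -1, 9], 0]
    - [1, [0.5, -1, 12], 0]
    - [1, [0.5, -1, 15], 0]
    - [1, [0.5, -1, 17], 0]
    - [1, [0.5, -1, 18], 0]
    - [1, [0.5, -1, 18], 0]

```text
clock: 16.6
ee_pos: [0.4509, 0.1821, 0.1214]
tool_rot: [-0.0, 0.027, 1.0, -0.0]
wrist_force: [-2.8, -0.6, 0.7]
grip_width: 0.0294
```

```bash
python3 st.py; python3 - <<'E'
from h import *
plan([.4522,.1821,.1103],176.9)
E
```

```text
t 16.6 pos [0.4509 0.1821 0.1214] yaw 176.92 F [-2.8 -0.6  0.7] M [-0.07  0.42 -0.03] w 0.0294 j [ 15.9  -5.6 110.2   0.   75.4 -71. ] tilt 0.02
shift [-1.3  0.1 11.1] turn 0.0 yaw now 176.92 j6 -71.0 j6 end ~ -65.0
```

Call:
play_rows:
  commands:
    - [1, [0.5, 0, 0], 0]
    - [1, [1, 0, 0], 0]
    - [1, [1, 0, 1], 0]
    - [1, [1, 0, 3], 0]
    - [1, [1, 0, 5], 0]
    - [1, [1, 0, 6], 0]
    - [1, [1, 0, 6], 0]
    - [1, [1, 0, 6], 0]
    - [1, [1, 0, 6], 0]
    - [1, [1, 0, 6], 0]

```text
clock: 17.6
ee_pos: [0.4505, 0.1822, 0.1157]
tool_rot: [0.001, 0.027, 1.0, 0.0]
wrist_force: [3.1, -1.4, 5.1]
grip_width: 0.0295
```

```bash
python3 st.py
```

```text
t 17.6 pos [0.4505 0.1822 0.1157] yaw 176.91 F [ 3.1 -1.4  5.1] M [-0.24 -0.76 -0.02] w 0.0295 j [ 16.   -5.4 110.7  -0.   74.7 -70.9] tilt 0.07
```

Call:
play_rows:
  commands:
    - [1, [-0.5, 0, 0], 0]
    - [1, [-0.5, 0, 1], 0]
    - [1, [-0.5, 0, 2], 0]
    - [1, [-0.5, 0, 3], 0]
    - [1, [-0.5, 0, 4], 0]
    - [1, [-0.5, 0, 5], 0]
    - [1, [-0.5, 0, 5], 0]
    - [1, [-0.5, 0, 5], 0]
    - [1, [-0.5, 0, 5], 0]
    - [1, [-0.5, 0, 5], 0]

```text
clock: 18.6
ee_pos: [0.4507, 0.1822, 0.1106]
tool_rot: [0.0, 0.027, 1.0, 0.0]
wrist_force: [1.7, -0.7, 7.5]
grip_width: 0.0296
```

```bash
python3 st.py
```

```text
t 18.6 pos [0.4507 0.1822 0.1106] yaw 176.92 F [ 1.7 -0.7  7.5] M [-0.2  -0.35  0.02] w 0.0296 j [ 16.   -5.  110.9   0.   74.1 -71. ] tilt 0.02
```

Call:
play_rows:
  commands:
    - [1, [0, 0, 0.5], 0]
    - [1, [0, 0, 0.5], 6]
    - [1, [0, 0, 0.5], 13]
    - [1, [0, 0, 0.5], 20]
    - [1, [0, 0, 0.5], 28]
    - [1, [0, 0, 0.5], 36]
    - [1, [0, 0, 0.5], 44]
    - [1, [0, 0, 0.5], 52]
    - [1, [0, 0, 0.5], 60]
    - [1, [0, 0, 0.5], 60]

```text
clock: 19.6
ee_pos: [0.4503, 0.1825, 0.11]
tool_rot: [-0.0, 0.525, 0.851, 0.0]
wrist_force: [-0.9, 0.4, 8.2]
grip_width: 0.0293
```

```bash
python3 st.py
```

```text
t 19.6 pos [0.4503 0.1825 0.11  ] yaw 116.63 F [-0.9  0.4  8.2] M [ 0.05  0.02 -0.07] w 0.0293 j [ 16.   -5.  110.9   0.   74.1 -10.7] tilt 0.05
```

Call:
play_rows:
  commands:
    - [1, [0, 0, 0], 7]
    - [1, [0, 0, 0], 14]
    - [1, [0, 0, 0], 21]
    - [1, [0, 0, 0], 27]
    - [1, [0, 0, 0], 31]
    - [1, [0, 0, 0], 31]
    - [1, [0, 0, 0], 31]
    - [1, [0, 0, 0], 31]
    - [1, [0, 0, 0], 31]
    - [1, [0, 0, 0], 31]

```text
clock: 20.6
ee_pos: [0.4503, 0.1826, 0.1101]
tool_rot: [-0.0, 0.732, 0.682, 0.0]
wrist_force: [-0.3, 0.9, 8.1]
grip_width: 0.0292
```

```bash
python3 st.py
```

```text
t 20.6 pos [0.4503 0.1826 0.1101] yaw 85.92 F [-0.3  0.9  8.1] M [ 0.13 -0.07 -0.1 ] w 0.0292 j [ 16.   -5.  110.9   0.   74.1  20. ] tilt 0.05
```

Call:
play_rows:
  commands:
    - [1, [0, 0, -1], 0]
    - [1, [0, 0, -2], 0]
    - [1, [0, 0, -3], 0]
    - [1, [0, 0, -4], 0]
    - [1, [0, 0, -5], 0]
    - [1, [0, 0, -5.5], 0]
    - [1, [0, 0, -5.5], 0]
    - [1, [0, 0, -5.5], 0]
    - [1, [0, 0, -5.5], 0]
    - [1, [0, 0, -5.5], 0]

```text
clock: 21.6
ee_pos: [0.4503, 0.1823, 0.1152]
tool_rot: [-0.0, 0.732, 0.682, -0.0]
wrist_force: [0.9, 2.8, 4.8]
grip_width: 0.0296
```

```bash
python3 st.py
```

```text
t 21.6 pos [0.4503 0.1823 0.1152] yaw 85.92 F [0.9 2.8 4.8] M [ 0.48 -0.09 -0.01] w 0.0296 j [ 16.   -5.3 110.6   0.   74.7  20. ] tilt 0.03
```

Call:
play_rows:
  commands:
    - [0, [0, 0, 0], 0]
    - [0, [0, 0, 0], 0]
    - [0, [0, 0, 0], 0]
    - [0, [0, 0, 0], 0]
    - [0, [0, 0, -10], 0]
    - [0, [0, 0, -40], 0]
    - [0, [0, 0, -85], 0]
    - [0, [0, 0, -130], 0]
    - [0, [0, 0, -175], 0]
    - [0, [0, 0, -195], 0]

```text
clock: 22.6
ee_pos: [0.4518, 0.1825, 0.3165]
tool_rot: [0.002, 0.732, 0.681, 0.003]
wrist_force: [1.2, 1.0, 0.2]
grip_width: 0.0854
```

```bash
python3 st.py; python3 - <<'E'
from hub import *
im=get_image("wrist"); cv2.imwrite("pics/w8.png",im["color"]); np.save("pics/w8.npy",im,allow_pickle=True)
tops(im,.14,.158,(.4,.7,.05,.35))
hub(im)
plan([.5478,.177,.33],56.9)
plan([.5478,.177,.33],-33.1)
plan([.5478,.177,.33],26.9)
im=get_image("top");tops(im)
E
```

```text
t 22.6 pos [0.4518 0.1825 0.3165] yaw 85.92 F [1.2 1.  0.2] M [-0.   -0.01  0.03] w 0.0854 j [ 16.  -11.7  95.2  -0.   96.1  20. ] tilt 0.42
[419.  32.] c [0.6317 0.3174] mean [0.6321 0.3169] long yaw 56.5 wh 0.0126 0.0036 z 0.1435 sat 11.0
[254. 170.] c [0.4516 0.1833] mean [0.4512 0.1833] long yaw 85.0 wh 0.0416 0.0291 z 0.1505 sat 7.0
[332. 165.] c [0.5441 0.1828] mean [0.5431 0.1828] long yaw 36.6 wh 0.0448 0.0131 z 0.15 sat 28.0
top182 2609 [423.  61.] mean [0.6168 0.2847 0.1821] dir 56.6 rect [0.6177 0.2846] 0.087 0.025
top182 2485 [286.  64.] mean [0.4897 0.2913 0.1822] dir 116.8 rect [0.49   0.2914] 0.024 0.087
top182 498 [344. 176.] mean [0.5478 0.1773 0.1783] dir 27.400000000000006 rect [0.5477 0.1773] 0.043 0.016
top182 1786 [462. 174.] mean [0.6727 0.1709 0.1822] dir 176.7 rect [0.6757 0.1698] 0.025 0.089
top182 1181 [388. 261.] mean [0.6026 0.0692 0.1823] dir 118.6 rect [0.6055 0.0629] 0.024 0.088
top182 1290 [284. 264.] mean [0.4792 0.0736 0.1822] dir 57.0 rect [0.4776 0.0697] 0.087 0.024
bar 372 [405.  64.] mean [0.6054 0.2841 0.1728] dir 61.4 rect [0.6053 0.2846] 0.08
[... 511 characters left out ...]
now 85.92 j6 20.0 j6 end ~ 51.0
shift [  1.2  95.5 -10.5] turn 119.0 yaw now 85.92 j6 20.0 j6 end ~ 141.0
shift [  1.2  95.5 -10.5] turn 59.0 yaw now 85.92 j6 20.0 j6 end ~ 81.0
[378. 118.] c [ 0.6716 -0.3239] mean [ 0.6719 -0.3241] long yaw 42.3 wh 0.0399 0.0321 z 0.0647 sat 172.0
[407. 144.] c [ 0.5909 -0.406 ] mean [ 0.5903 -0.4084] long yaw 177.0 wh 0.0359 0.0267 z 0.0651 sat 186.0
[378. 151.] c [ 0.5738 -0.3209] mean [ 0.5739 -0.3209] long yaw 58.0 wh 0.0406 0.031 z 0.0647 sat 9.0
[390. 183.] c [ 0.4748 -0.3525] mean [ 0.4749 -0.3526] long yaw 166.0 wh 0.0407 0.0317 z 0.0651 sat 168.0
[323. 201.] c [ 0.4283 -0.1529] mean [ 0.428  -0.1531] long yaw 77.0 wh 0.0403 0.0295 z 0.0649 sat 10.0
```

View pics/w8.png

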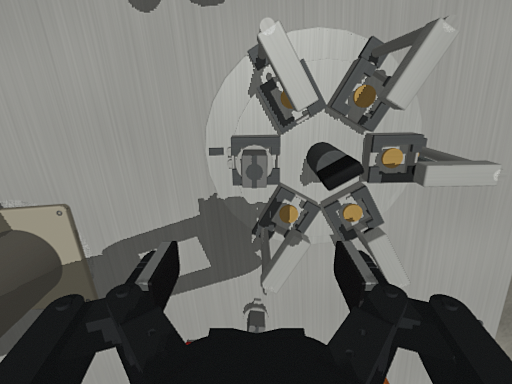

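Call:
play_rows:
  commands:
    - [0, [0, 30, -10], 8.5]
    - [0, [0.5, 60, -10], 17]
    - [0, [1, 85, -10], 25.5]
    - [0, [1, 95.5, -10], 34]
    - [0, [1, 95.5, -10], 42.5]
    - [0, [1, 95.5, 20], 51]
    - [0, [1, 95.5, 60], 59]
    - [0, [1, 95.5, 100], 59]
    - [0, [1, 95.5, 135], 59]
    - [0, [1, 95.5, 150], 59]

```text
clock: 23.7
ee_pos: [0.5427, 0.1756, 0.155]
tool_rot: [-0.0, 0.973, 0.233, -0.004]
wrist_force: [-0.2, -0.8, -0.2]
grip_width: 0.0854
```

```bash
python3 st.py; python3 - <<'E'
from h import *
plan([.5478,.177,.148],26.9)
E
```

```text
t 23.7 pos [0.5427 0.1756 0.155 ] yaw 26.92 F [-0.2 -0.8 -0.2] M [0.05 0.03 0.01] w 0.0854 j [12.8  6.1 94.8 -0.  79.5 75.9] tilt 0.45
shift [5.2 1.1 7. ] turn 0.0 yaw now 26.92 j6 75.9 j6 end ~ 81.0
```

Call:
play_rows:
  commands:
    - [0, [0, 0, 6], 0]
    - [0, [0, 0, 12], 0]
    - [0, [0, 0, 12], 0]
    - [1, [0, 0, 12], 0]
    - [1, [0, 0, 12], 0]
    - [1, [0, 0, 12], 0]
    - [1, [0, 0, 12], 0]
    - [1, [0, 0, 12], 0]
    - [1, [0, 0, 12], 0]
    - [1, [0, 0, 12], 0]

```text
clock: 24.7
ee_pos: [0.546, 0.1764, 0.1487]
tool_rot: [-0.0, 0.973, 0.233, 0.0]
wrist_force: [-2.1, -0.2, 4.9]
grip_width: 0.0154
```

```bash
python3 st.py
```

```text
t 24.7 pos [0.546  0.1764 0.1487] yaw 26.92 F [-2.1 -0.2  4.9] M [-0.    0.31  0.  ] w 0.0154 j [12.8  6.5 95.1  0.  78.4 75.9] tilt 0.02
```

Call:
play_rows:
  commands:
    - [1, [0, 0.3, 0], -7]
    - [1, [0.1, 0.5, 0], -14.5]
    - [1, [0.2, 0.8, 0], -22]
    - [1, [0.4, 1.1, 0], -30]
    - [1, [0.5, 1.3, 0], -38]
    - [1, [0.7, 1.5, 0], -46]
    - [1, [0.9, 1.7, 0], -54]
    - [1, [1, 1.8, 0], -60]
    - [1, [1, 1.8, 0], -60]
    - [1, [1, 1.8, 0], -60]

```text
clock: 25.7
ee_pos: [0.5471, 0.1757, 0.1487]
tool_rot: [-0.001, 0.726, 0.688, -0.0]
wrist_force: [-6.9, 2.2, 6.4]
grip_width: 0.0151
```

```bash
python3 st.py
```

```text
t 25.7 pos [0.5471 0.1757 0.1487] yaw 86.95 F [-6.9  2.2  6.4] M [ 0.26  0.85 -0.19] w 0.0151 j [12.7  6.6 94.9  0.  78.5 15.7] tilt 0.06
```

Released next, rise, and check the click.

Call:
play_rows:
  commands:
    - [0, [0, 0, 0], 0]
    - [0, [0, 0, 0], 0]
    - [0, [0, 0, 0], 0]
    - [0, [0, 0, 0], 0]
    - [0, [0, 0, -20], 0]
    - [0, [0, 0, -60], 0]
    - [0, [0, 0, -105], 0]
    - [0, [0, 0, -150], 0]
    - [0, [0, 0, -180], 0]
    - [0, [0, 0, -180], 0]

```text
clock: 26.7
ee_pos: [0.5497, 0.1756, 0.3349]
tool_rot: [0.003, 0.726, 0.688, 0.004]
wrist_force: [-0.1, -1.0, -0.4]
grip_width: 0.0857
```

```bash
python3 st.py; python3 - <<'E'
from hub import *
im=get_image("wrist"); cv2.imwrite("pics/w9.png",im["color"]); np.save("pics/w9.npy",im,allow_pickle=True)
tops(im,.14,.158,(.4,.7,.05,.35))
hub(im)
for b in brass(im,.090,(0,0,512,384)): print(b)
im=get_image("top");tops(im)
plan([.4297,-.1535,.22],77.1)
E
```

```text
t 26.7 pos [0.5497 0.1756 0.3349] yaw 86.91 F [-0.1 -1.  -0.4] M [-0.01  0.01  0.07] w 0.0857 j [12.6  2.2 80.1 -0.  97.1 15.7] tilt 0.58
[253. 149.] c [0.5491 0.1983] mean [0.5491 0.1984] long yaw 172.4 wh 0.0159 0.0035 z 0.1507 sat 23.0
[218. 222.] c [0.4967 0.0977] mean [0.4974 0.103 ] long yaw 145.6 wh 0.0406 0.0335 z 0.1502 sat 5.0
top182 2189 [188.  65.] mean [0.4906 0.2912 0.1822] dir 117.0 rect [0.4901 0.2911] 0.024 0.087
top182 2155 [316.  65.] mean [0.6177 0.2842 0.1822] dir 56.8 rect [0.6183 0.2843] 0.087 0.024
top182 435 [253. 171.] mean [0.5482 0.1775 0.1783] dir 86.5 rect [0.5479 0.177 ] 0.042 0.015
top182 1547 [364. 172.] mean [0.6737 0.1709 0.1822] dir 176.6 rect [0.6764 0.1702] 0.023 0.088
top182 1139 [203. 256.] mean [0.48   0.0732 0.1823] dir 57.0 rect [0.4779 0.0692] 0.088 0.024
top182 1133 [302. 255.] mean [0.6044 0.0666 0.1823] dir 116.7 rect [0.6059 0.0627] 0.024 0.087
bar 146 [351. 163.] mean [0.662  0.1792 0.1721] dir 4.800000000000011 rect [0.6696 0.181 ] 0.081 0.021
bar 64 [218. 228.] mean [0.5011 0.1057 0.1727] dir 148.4 rect [0.5009 0.1055] 0.005 0.024
ba
[... 428 characters left out ...]
ray([0.6805, 0.1742, 0.09  ]))
(np.int32(237), array([283.1, 208. ]), array([0.5902, 0.0933, 0.09  ]))
[378. 118.] c [ 0.6715 -0.3237] mean [ 0.6722 -0.3243] long yaw 42.3 wh 0.0399 0.0321 z 0.0651 sat 166.0
[407. 144.] c [ 0.5904 -0.4118] mean [ 0.5901 -0.4088] long yaw 146.7 wh 0.031 0.0308 z 0.0649 sat 184.5
[378. 151.] c [ 0.5738 -0.3213] mean [ 0.5735 -0.3212] long yaw 56.9 wh 0.0399 0.0309 z 0.0649 sat 10.0
[390. 183.] c [ 0.4749 -0.3526] mean [ 0.4749 -0.3525] long yaw 166.0 wh 0.0405 0.0317 z 0.0649 sat 170.0
[323. 201.] c [ 0.4283 -0.1529] mean [ 0.4279 -0.1531] long yaw 77.0 wh 0.0403 0.0295 z 0.0652 sat 10.0
shift [-334.7 -100.7  108.7] turn 9.8 yaw now 86.91 j6 15.7 j6 end ~ -6.8
```

View pics/w9.png

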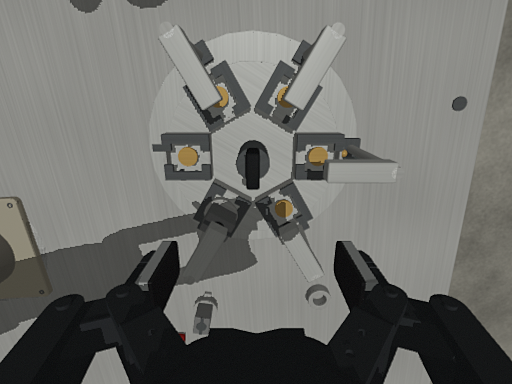

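Call:
play_rows:
  commands:
    - [0, [-40, -12, 0], 1]
    - [0, [-80, -24, 0], 2]
    - [0, [-122, -36, 0], 4]
    - [0, [-165, -49, 0], 6]
    - [0, [-208, -62, 20], 8]
    - [0, [-250, -75, 60], 9]
    - [0, [-292, -87, 100], 9.8]
    - [0, [-325, -97, 140], 9.8]
    - [0, [-335, -100, 180], 9.8]
    - [0, [-335, -100, 215], 9.8]

```text
clock: 27.8
ee_pos: [0.4275, -0.1555, 0.11]
tool_rot: [-0.001, 0.783, 0.622, -0.001]
wrist_force: [-0.2, -0.6, -0.1]
grip_width: 0.0851
```

Call:
play_rows:
  commands:
    - [0, [0, 0, 0], 0]
    - [0, [0, 0, 20], 0]
    - [0, [0, 0, 30], 0]
    - [0, [0, 0, 35], 0]
    - [0, [0, 0, 35], 0]
    - [0, [0, 0, 35], 0]
    - [0, [0, 0, 35], 0]
    - [0, [0, 0, 35], 0]
    - [0, [0, 0, 35], 0]
    - [0, [0, 0, 35], 0]

```text
clock: 28.8
ee_pos: [0.4298, -0.154, 0.0785]
tool_rot: [0.0, 0.782, 0.623, 0.0]
wrist_force: [1.0, 0.2, -0.8]
grip_width: 0.0853
```

```bash
python3 st.py; python3 - <<'E'
from h import *
im=get_image("wrist"); cv2.imwrite("pics/w10.png",im["color"]); tops(im)
plan([.4297,-.1535,.032],77.1)
E
```

```text
t 28.8 pos [ 0.4298 -0.154   0.0785] yaw 77.12 F [ 1.   0.2 -0.8] M [-0.01  0.04 -0.02] w 0.0853 j [-26.2  -7.6 116.8  -0.   70.7 -13.3] tilt 0.02
[253. 228.] c [ 0.4292 -0.1513] mean [ 0.4294 -0.1504] long yaw 77.4 wh 0.0437 0.0296 z 0.0665 sat 5.0
shift [ 0.5 -0.1 46.4] turn 0.0 yaw now 77.11 j6 -13.3 j6 end ~ -6.8
```

View pics/w10.png

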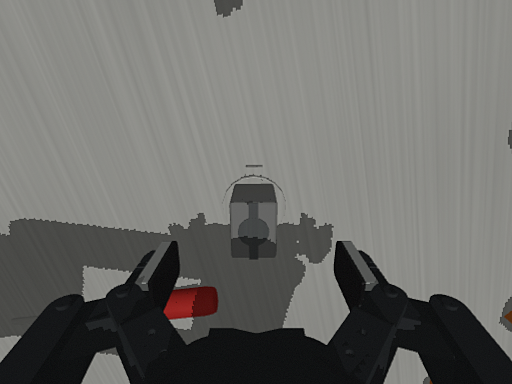

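```bash
python3 - <<'E'
from h import *
im=get_image("top"); hsv=cv2.cvtColor(im["color"],cv2.COLOR_BGR2HSV)
m=(cv2.inRange(hsv,(0,150,60),(6,255,255))|cv2.inRange(hsv,(172,150,60),(180,255,255)))
v,u=np.nonzero(m); P=cloud(im)[v,u]; k=(P[:,2]<.05)&(P[:,0]>.2); P=P[k]; print(P.min(0),P.max(0),len(P))
im=get_image("wrist"); P=cloud(im); print(P[300,205],P[300,190])
E
```

```text
[ 0.27258557 -0.24891975  0.01462596] [ 0.36686274 -0.22340286  0.02849264] 208
[ 0.36564987 -0.23165873  0.02316257] [ 0.3522763  -0.22912923  0.02256927]
```

Call:
play_rows:
  commands:
    - [0, [0.5, 0, 25], 0]
    - [0, [0.5, 0, 40], 0]
    - [0, [0.5, 0, 46.5], 0]
    - [0, [0.5, 0, 46.5], 0]
    - [1, [0.5, 0, 46.5], 0]
    - [1, [0.5, 0, 46.5], 0]
    - [1, [0.5, 0, 46.5], 0]
    - [1, [0.5, 0, 46.5], 0]
    - [1, [0.5, 0, 46.5], 0]
    - [1, [0.5, 0, 46.5], 0]

```text
clock: 29.95
ee_pos: [0.4302, -0.1537, 0.0325]
tool_rot: [0.0, 0.782, 0.623, 0.0]
wrist_force: [-1.6, 0.8, 7.2]
grip_width: 0.029
```

Call:
play_rows:
  commands:
    - [1, [0.5, 0, 0], 0]
    - [1, [0, 0, 0], 0]
    - [1, [0, 0, 0], 0]
    - [1, [0, 0, 0], 0]
    - [1, [0, 0, 0], 0]
    - [1, [0, 0, 0], 0]
    - [1, [0, 0, 0], 0]
    - [1, [0, 0, 0], 0]
    - [1, [0, 0, 0], 0]
    - [1, [0, 0, 0], 0]

```text
clock: 30.95
ee_pos: [0.4302, -0.1537, 0.0325]
tool_rot: [0.0, 0.782, 0.623, 0.0]
wrist_force: [-2.0, 0.8, 5.7]
grip_width: 0.0293
```

```bash
python3 st.py; python3 - <<'E'
from h import *
plan([.4529,.1821,.33],176.9)
E
```

```text
t 30.95 pos [ 0.4302 -0.1537  0.0325] yaw 77.12 F [-2.   0.8  5.7] M [0.11 0.32 0.04] w 0.0293 j [-26.1  -3.4 118.4  -0.   65.  -13.2] tilt 0.04
shift [ 332.3  -52.5 -297.7] turn -99.8 yaw now 77.12 j6 -13.2 j6 end ~ -65.0
```

Call:
play_rows:
  commands:
    - [1, [0, 0, -15], 0]
    - [1, [0, 0, -55], 0]
    - [1, [0, 0, -100], -5]
    - [1, [5, 0, -145], -13]
    - [1, [20, -3, -190], -21]
    - [1, [50, -8, -225], -29]
    - [1, [85, -13, -255], -37]
    - [1, [125, -20, -280], -45]
    - [1, [168, -26, -298], -53]
    - [1, [212, -33, -298], -61]

```text
clock: 31.95
ee_pos: [0.4459, 0.062, 0.333]
tool_rot: [0.002, 0.355, 0.935, 0.001]
wrist_force: [1.4, -0.6, -2.2]
grip_width: 0.0296
```

```bash
python3 st.py; python3 - <<'E'
from h import *
plan([.428,.1821,.33],176.9)
E
```

```text
t 31.95 pos [0.4459 0.062  0.333 ] yaw 138.41 F [ 1.4 -0.6 -2.2] M [ 0.   -0.08  0.05] w 0.0296 j [  1.4 -17.5  98.3  -0.   98.9 -47. ] tilt 0.31
shift [93.1 77.9  2.9] turn -38.5 yaw now 138.41 j6 -47.0 j6 end ~ -63.9
```

Call:
play_rows:
  commands:
    - [1, [25, 30, 0], -8]
    - [1, [45, 58, 0], -16]
    - [1, [65, 80, 0], -24]
    - [1, [76, 92, 10], -32]
    - [1, [76, 92, 50], -38.5]
    - [1, [76, 92, 90], -38.5]
    - [1, [76, 92, 120], -38.5]
    - [1, [76, 92, 135], -38.5]
    - [1, [76, 92, 135], -38.5]
    - [1, [76, 92, 135], -38.5]

```text
clock: 32.95
ee_pos: [0.4503, 0.1799, 0.196]
tool_rot: [0.001, 0.03, 1.0, 0.0]
wrist_force: [-0.1, 1.0, -1.7]
grip_width: 0.0295
```

```bash
python3 st.py; python3 - <<'E'
from h import *
im=get_image("wrist"); held(im,0)
plan([.4507,.1822,.14],176.9)
E
```

```text
t 32.95 pos [0.4503 0.1799 0.196 ] yaw 176.61 F [-0.1  1.  -1.7] M [-0.04 -0.04 -0.02] w 0.0295 j [ 15.7  -9.6 105.8   0.   83.7 -70.9] tilt 0.07
held n 4251 x [-0.0188  0.0038  0.0205] y [-0.0132 -0.0001  0.0132] z -0.0333
shift [ 0.5  2.1 56.9] turn -0.3 yaw now 176.61 j6 -70.9 j6 end ~ -64.9
```

Call:
play_rows:
  commands:
    - [1, [-1, 2, 15], -0.3]
    - [1, [-1, 2, 35], -0.3]
    - [1, [-1, 2, 48], -0.3]
    - [1, [-1, 2, 54], -0.3]
    - [1, [-1, 2, 55], -0.3]
    - [1, [-1, 2, 58], -0.3]
    - [1, [-1, 2, 62], -0.3]
    - [1, [-1, 2, 67], -0.3]
    - [1, [-1, 2, 71], -0.3]
    - [1, [-1, 2, 74], -0.3]

```text
clock: 34.0
ee_pos: [0.4509, 0.1817, 0.1207]
tool_rot: [0.0, 0.027, 1.0, 0.0]
wrist_force: [-1.3, -0.1, 1.6]
grip_width: 0.0288
```

```bash
python3 st.py
```

```text
t 34.0 pos [0.4509 0.1817 0.1207] yaw 176.92 F [-1.3 -0.1  1.6] M [-0.01  0.26  0.05] w 0.0288 j [ 15.9  -5.6 110.3   0.   75.3 -71. ] tilt 0.01
```

Call:
play_rows:
  commands:
    - [1, [0.3, 0, 1.5], 0]
    - [1, [0.3, 0, 3], 0]
    - [1, [0.3, 0, 4.5], 0]
    - [1, [0.3, 0, 6], 0]
    - [1, [0.3, 0, 7.5], 0]
    - [1, [0.3, 0, 9], 0]
    - [1, [0.3, 0, 10], 0]
    - [1, [0.3, 0, 10], 0]
    - [1, [0.3, 0, 10], 0]
    - [1, [0.3, 0, 10], 0]

```text
clock: 35.0
ee_pos: [0.4509, 0.1818, 0.1114]
tool_rot: [0.0, 0.027, 1.0, 0.0]
wrist_force: [-2.6, -1.2, 7.7]
grip_width: 0.0292
```

```bash
python3 st.py
```

```text
t 35.0 pos [0.4509 0.1818 0.1114] yaw 176.92 F [-2.6 -1.2  7.7] M [-0.16  0.48 -0.04] w 0.0292 j [ 15.9  -5.1 110.8   0.   74.2 -71. ] tilt 0.04
```

Call:
play_rows:
  commands:
    - [1, [0, 0, 0.6], 0]
    - [1, [0, 0, 0.6], 6]
    - [1, [0, 0, 0.6], 13]
    - [1, [0, 0, 0.6], 20]
    - [1, [0, 0, 0.6], 28]
    - [1, [0, 0, 0.6], 36]
    - [1, [0, 0, 0.6], 44]
    - [1, [0, 0, 0.6], 52]
    - [1, [0, 0, 0.6], 60]
    - [1, [0, 0, 0.6], 60]

```text
clock: 36.0
ee_pos: [0.4517, 0.1823, 0.1114]
tool_rot: [0.001, 0.525, 0.851, 0.001]
wrist_force: [0.4, 0.1, 6.2]
grip_width: 0.0295
```

```bash
python3 st.py
```

```text
t 36.0 pos [0.4517 0.1823 0.1114] yaw 116.62 F [0.4 0.1 6.2] M [ 0.15 -0.06 -0.04] w 0.0295 j [ 15.9  -5.1 110.8   0.   74.1 -10.7] tilt 0.16
```

Call:
play_rows:
  commands:
    - [1, [0, 0, 0.4], 0]
    - [1, [0, 0, 0.4], 7]
    - [1, [0, 0, 0.4], 14]
    - [1, [0, 0, 0.4], 21]
    - [1, [0, 0, 0.4], 27]
    - [1, [0, 0, 0.4], 31]
    - [1, [0, 0, 0.4], 31]
    - [1, [0, 0, 0.4], 31]
    - [1, [0, 0, 0.4], 31]
    - [1, [0, 0, 0.4], 31]

```text
clock: 37.0
ee_pos: [0.4519, 0.1823, 0.1111]
tool_rot: [0.001, 0.732, 0.681, 0.002]
wrist_force: [0.2, 0.9, 7.6]
grip_width: 0.0295
```

```bash
python3 st.py
```

```text
t 37.0 pos [0.4519 0.1823 0.1111] yaw 85.92 F [0.2 0.9 7.6] M [ 0.12 -0.06 -0.03] w 0.0295 j [ 15.9  -5.  110.8   0.   74.   20. ] tilt 0.19
```

Call:
play_rows:
  commands:
    - [1, [0, 0, -1], 0]
    - [1, [0, 0, -2], 0]
    - [1, [0, 0, -3], 0]
    - [1, [0, 0, -4], 0]
    - [1, [0, 0, -5], 0]
    - [1, [0, 0, -5.5], 0]
    - [1, [0, 0, -5.5], 0]
    - [1, [0, 0, -5.5], 0]
    - [1, [0, 0, -5.5], 0]
    - [1, [0, 0, -5.5], 0]

```text
clock: 38.0
ee_pos: [0.4509, 0.1818, 0.1155]
tool_rot: [0.0, 0.732, 0.681, 0.0]
wrist_force: [3.0, 0.3, 5.0]
grip_width: 0.0292
```

```bash
python3 st.py
```

```text
t 38.0 pos [0.4509 0.1818 0.1155] yaw 85.92 F [3.  0.3 5. ] M [ 0.22 -0.87  0.03] w 0.0292 j [ 15.9  -5.3 110.6  -0.   74.7  20. ] tilt 0.05
```

Call:
play_rows:
  commands:
    - [0, [0, 0, 0], 0]
    - [0, [0, 0, 0], 0]
    - [0, [0, 0, 0], 0]
    - [0, [0, 0, 0], 0]
    - [0, [0, 0, -10], 0]
    - [0, [0, 0, -40], 0]
    - [0, [0, 0, -85], 0]
    - [0, [0, 0, -130], 0]
    - [0, [0, 0, -175], 0]
    - [0, [0, 0, -195], 0]

```text
clock: 39.0
ee_pos: [0.4518, 0.1821, 0.3165]
tool_rot: [0.002, 0.732, 0.681, 0.003]
wrist_force: [-0.3, 0.7, -0.2]
grip_width: 0.0855
```

```bash
python3 st.py; python3 - <<'E'
from hub import *
im=get_image("wrist"); cv2.imwrite("pics/w11.png",im["color"])
tops(im,.14,.158,(.4,.7,.05,.35))
hub(im)
plan([.5478,.177,.33],86.9)
im=get_image("top");tops(im)
E
```

```text
t 39.0 pos [0.4518 0.1821 0.3165] yaw 85.92 F [-0.3  0.7 -0.2] M [ 0.02 -0.04 -0.  ] w 0.0855 j [ 15.9 -11.7  95.2  -0.   96.1  20. ] tilt 0.42
[419.  31.] c [0.6319 0.3168] mean [0.6323 0.317 ] long yaw 58.0 wh 0.0122 0.0031 z 0.1429 sat 11.0
[331. 165.] c [0.5412 0.1795] mean [0.5419 0.1825] long yaw 69.5 wh 0.0452 0.0163 z 0.1498 sat 32.0
[254. 169.] c [0.4517 0.183 ] mean [0.4515 0.1839] long yaw 85.0 wh 0.0415 0.0294 z 0.1505 sat 7.0
[291. 228.] c [0.4948 0.0982] mean [0.4922 0.1048] long yaw 145.6 wh 0.0425 0.0325 z 0.15 sat 5.0
top182 2609 [423.  61.] mean [0.6167 0.2845 0.1821] dir 56.7 rect [0.6178 0.2845] 0.087 0.025
top182 2473 [286.  64.] mean [0.4896 0.2913 0.1822] dir 116.8 rect [0.4897 0.2913] 0.024 0.087
top182 491 [344. 176.] mean [0.5476 0.1773 0.1783] dir 86.2 rect [0.5476 0.1773] 0.043 0.016
top182 1768 [462. 174.] mean [0.6729 0.1709 0.1822] dir 176.8 rect [0.6763 0.17  ] 0.024 0.089
top182 1193 [388. 261.] mean [0.6027 0.069  0.1823] dir 118.6 rect [0.6057 0.0628] 0.024 0.087
top182 1286 [284. 264.] mean [0.4792 0.0737 0.1822] dir 57.0 rect [0.4776 0.0695] 0.087
[... 259 characters left out ...]
ct [0.6688 0.1808] 0.081 0.023
bar 101 [372. 235.] mean [0.5859 0.1002 0.1728] dir 29.5 rect [0.5856 0.0996] 0.024 0.008
bar 208 [282. 250.] mean [0.4781 0.0868 0.1727] dir 49.9 rect [0.4732 0.0819] 0.079 0.022
shift [  1.5  95.6 -10.6] turn -1.0 yaw now 85.92 j6 20.0 j6 end ~ 21.0
[377. 118.] c [ 0.6715 -0.3238] mean [ 0.6719 -0.3238] long yaw 42.3 wh 0.0399 0.0321 z 0.065 sat 171.0
[407. 144.] c [ 0.5909 -0.406 ] mean [ 0.5905 -0.4083] long yaw 177.0 wh 0.0359 0.0267 z 0.065 sat 183.0
[378. 151.] c [ 0.5735 -0.3208] mean [ 0.5737 -0.3206] long yaw 58.1 wh 0.0402 0.0313 z 0.0652 sat 10.0
[390. 183.] c [ 0.4747 -0.3527] mean [ 0.4752 -0.3527] long yaw 166.9 wh 0.0408 0.0315 z 0.065 sat 170.0
```

View pics/w11.png

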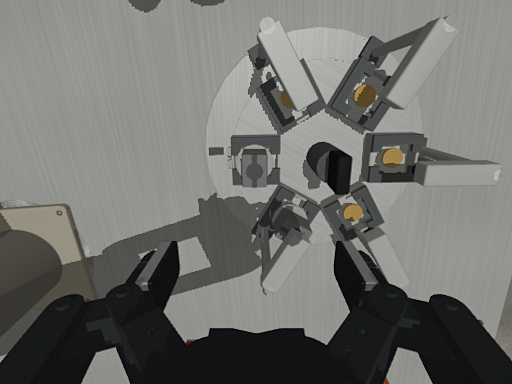

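Call:
play_rows:
  commands:
    - [0, [1, 30, -10], -1]
    - [0, [2, 70, -10], -1]
    - [0, [3, 97, -10], -1]
    - [0, [3, 97, 30], -1]
    - [0, [3, 97, 75], -1]
    - [0, [3, 97, 115], -1]
    - [0, [3, 97, 145], -1]
    - [0, [3, 97, 160], -1]
    - [0, [3, 97, 162], -1]
    - [0, [3, 97, 162], -1]

```text
clock: 40.1
ee_pos: [0.5479, 0.1779, 0.1491]
tool_rot: [0.0, 0.726, 0.688, 0.0]
wrist_force: [0.6, -0.4, 0.4]
grip_width: 0.0859
```

```bash
python3 st.py; python3 - <<'E'
from h import *
plan([.5478,.177,.148],86.9)
E
```

```text
t 40.1 pos [0.5479 0.1779 0.1491] yaw 86.92 F [ 0.6 -0.4  0.4] M [-0.01  0.02  0.04] w 0.0859 j [12.9  6.8 94.7  0.  78.5 16. ] tilt 0.03
shift [-0.9 -0.   1.1] turn 0.0 yaw now 86.92 j6 16.0 j6 end ~ 21.0
```

Call:
play_rows:
  commands:
    - [0.3, [-0.9, 0, 0], 0]
    - [1, [-0.9, 0, 0], 0]
    - [1, [-0.9, 0, 0], 0]
    - [1, [-0.9, 0, 0], 0]
    - [1, [-0.9, 0, 0], 0]
    - [1, [-0.9, 0, 0], 0]
    - [1, [-0.9, 0, 0], 0]
    - [1, [-0.9, 0, 0], 0]
    - [1, [-0.9, 0, 0], 0]
    - [1, [-0.9, 0, 0], 0]

```text
clock: 41.1
ee_pos: [0.5471, 0.177, 0.1489]
tool_rot: [-0.0, 0.726, 0.688, -0.0]
wrist_force: [-4.3, -0.9, 4.9]
grip_width: 0.0148
```

Call:
play_rows:
  commands:
    - [1, [0, 0, 0], -7]
    - [1, [0, 0, 0], -14.5]
    - [1, [0, 0, 0], -22]
    - [1, [0, 0, 0], -30]
    - [1, [0, 0, 0], -38]
    - [1, [0, 0, 0], -46]
    - [1, [0, 0, 0], -54]
    - [1, [0, 0, 0], -60]
    - [1, [0, 0, 0], -60]
    - [1, [0, 0, 0], -60]

```text
clock: 42.1
ee_pos: [0.5471, 0.177, 0.1489]
tool_rot: [-0.0, 0.284, 0.959, -0.0]
wrist_force: [-4.8, -0.2, 5.6]
grip_width: 0.0152
```

```bash
python3 st.py
```

```text
t 42.1 pos [0.5471 0.177  0.1489] yaw 146.94 F [-4.8 -0.2  5.6] M [-0.15  0.76 -0.18] w 0.0152 j [ 12.8   6.7  94.8   0.   78.5 -44.1] tilt 0.04
```

Call:
play_rows:
  commands:
    - [0, [0, 0, 0], 0]
    - [0, [0, 0, 0], 0]
    - [0, [0, 0, 0], 0]
    - [0, [0, 0, 0], 0]
    - [0, [0, 0, -20], 0]
    - [0, [0, 0, -60], 0]
    - [0, [0, 0, -105], 0]
    - [0, [0, 0, -150], 0]
    - [0, [0, 0, -180], 0]
    - [0, [0, 0, -180], 0]

```text
clock: 43.1
ee_pos: [0.5496, 0.1774, 0.335]
tool_rot: [0.004, 0.285, 0.959, 0.002]
wrist_force: [0.4, -1.3, 0.7]
grip_width: 0.0855
```

```bash
python3 st.py; python3 - <<'E'
from hub import *
im=get_image("wrist"); cv2.imwrite("pics/w12.png",im["color"])
tops(im,.14,.158,(.4,.7,.05,.35))
hub(im)
for b in brass(im,.090,(0,0,512,384)): print(b)
im=get_image("top");tops(im)
plan([.5742,-.3207,.20],58.2)
E
```

```text
t 43.1 pos [0.5496 0.1774 0.335 ] yaw 146.92 F [ 0.4 -1.3  0.7] M [-0.01  0.01 -0.02] w 0.0855 j [ 12.8   2.3  80.   -0.   97.1 -44.1] tilt 0.58
[180. 158.] c [0.4951 0.0983] mean [0.4919 0.1051] long yaw 146.8 wh 0.0405 0.0322 z 0.1501 sat 5.0
[254. 147.] c [0.5299 0.1891] mean [0.5298 0.189 ] long yaw 56.9 wh 0.0145 0.0024 z 0.151 sat 46.0
[219. 220.] c [0.5908 0.093 ] mean [0.5867 0.0963] long yaw 25.6 wh 0.0406 0.0338 z 0.1501 sat 5.0
top182 2203 [318.  63.] mean [0.4898 0.2912 0.1822] dir 116.8 rect [0.4901 0.2916] 0.024 0.087
top182 438 [254. 170.] mean [0.5476 0.1776 0.1784] dir 147.1 rect [0.5476 0.1772] 0.015 0.042
top182 1625 [142. 171.] mean [0.4786 0.0721 0.1822] dir 56.9 rect [0.478  0.0699] 0.087 0.024
top182 1538 [365. 170.] mean [0.6158 0.283  0.1821] dir 56.6 rect [0.6177 0.2849] 0.087 0.023
top182 1131 [205. 253.] mean [0.6037 0.0667 0.1823] dir 116.9 rect [0.6058 0.0634] 0.024 0.087
top182 1124 [303. 253.] mean [0.6717 0.1707 0.1823] dir 176.7 rect [0.6761 0.1701] 0.024 0.087
bar 152 [157. 162.] mean [0.4802 0.0885 0.1727] dir 48.6 rect [0.473  0.0817] 0.081 0.021

[... 510 characters left out ...]
, array([284.4, 205.9]), array([0.6416, 0.1722, 0.09  ]))
(np.int32(631), array([ 10.2, 262.2]), array([ 0.479 , -0.2602,  0.09  ]))
(np.int32(653), array([ 19.2, 322.4]), array([ 0.5738, -0.3469,  0.09  ]))
[378. 118.] c [ 0.6714 -0.3236] mean [ 0.672  -0.3241] long yaw 42.3 wh 0.0399 0.0321 z 0.0654 sat 170.0
[407. 144.] c [ 0.5909 -0.4113] mean [ 0.5909 -0.4086] long yaw 151.2 wh 0.031 0.0303 z 0.065 sat 180.0
[378. 151.] c [ 0.5738 -0.3208] mean [ 0.5735 -0.3208] long yaw 58.8 wh 0.0406 0.0313 z 0.065 sat 9.0
[390. 183.] c [ 0.4749 -0.3529] mean [ 0.4748 -0.3526] long yaw 163.3 wh 0.0406 0.0306 z 0.0651 sat 166.0
shift [-293.5 -402.9  128.9] turn 88.7 yaw now 146.91 j6 -44.1 j6 end ~ 2.6
```

View pics/w12.png

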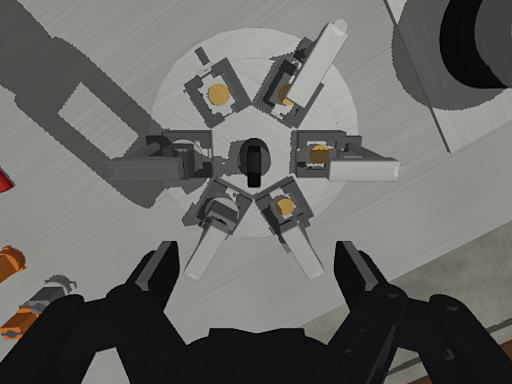

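Call:
play_rows:
  commands:
    - [0, [-20, -28, 0], 8.5]
    - [0, [-45, -62, 0], 17]
    - [0, [-72, -99, 0], 25.5]
    - [0, [-99, -136, 0], 34]
    - [0, [-126, -173, 0], 42.5]
    - [0, [-153, -210, 0], 51]
    - [0, [-180, -247, 10], 59.5]
    - [0, [-207, -284, 30], 68]
    - [0, [-234, -321, 50], 76.5]
    - [0, [-260, -357, 70], 85]

```text
clock: 44.2
ee_pos: [0.5693, -0.2657, 0.255]
tool_rot: [-0.001, 0.859, 0.512, -0.001]
wrist_force: [1.2, 0.0, 0.6]
grip_width: 0.0856
```

```bash
python3 st.py; python3 - <<'E'
from h import *
plan([.5742,-.3207,.20],58.2)
E
```

```text
t 44.2 pos [ 0.5693 -0.2657  0.255 ] yaw 61.55 F [1.2 0.  0.6] M [ 0.06 -0.08  0.04] w 0.0856 j [-29.7  11.5  78.3   0.   90.4  -1.2] tilt 0.19
shift [-46.   30.7  54.9] turn 3.3 yaw now 61.55 j6 -1.2 j6 end ~ 2.6
```

Call:
play_rows:
  commands:
    - [0, [-20, 14, 10], 3.3]
    - [0, [-36, 24, 30], 3.3]
    - [0, [-46, 31, 55], 3.3]
    - [0, [-46, 31, 75], 3.3]
    - [0, [-46, 31, 85], 3.3]
    - [0, [-46, 31, 85], 3.3]
    - [0, [-46, 31, 85], 3.3]
    - [0, [-46, 31, 85], 3.3]
    - [0, [-46, 31, 85], 3.3]
    - [0, [-46, 31, 85], 3.3]

```text
clock: 45.2
ee_pos: [0.5767, -0.3194, 0.1745]
tool_rot: [0.001, 0.872, 0.49, 0.0]
wrist_force: [-0.6, 0.2, 0.6]
grip_width: 0.0856
```

```bash
python3 st.py; python3 - <<'E'
from h import *
im=get_image("wrist"); cv2.imwrite("pics/w13.png",im["color"]); tops(im)
plan([.5742,-.3207,.032],58.2)
E
```

```text
t 45.2 pos [ 0.5767 -0.3194  0.1745] yaw 58.63 F [-0.6  0.2  0.6] M [ 0.07 -0.01 -0.  ] w 0.0856 j [-33.4  18.2  78.9   0.   82.8  -2.1] tilt 0.1
[347. 138.] c [ 0.6726 -0.3236] mean [ 0.673  -0.3232] long yaw 40.4 wh 0.0399 0.0319 z 0.0665 sat 190.0
[255. 187.] c [ 0.5755 -0.3207] mean [ 0.5758 -0.3203] long yaw 58.6 wh 0.0422 0.0297 z 0.0665 sat 6.0
[312. 247.] c [ 0.592  -0.4098] mean [ 0.5924 -0.4073] long yaw 63.2 wh 0.034 0.0309 z 0.0664 sat 201.0
[195. 256.] c [ 0.4788 -0.352 ] mean [ 0.4806 -0.353 ] long yaw 164.0 wh 0.0411 0.0335 z 0.0664 sat 200.0
shift [ -2.3  -1.5 142.2] turn 0.4 yaw now 58.63 j6 -2.1 j6 end ~ 2.6
```

View pics/w13.png

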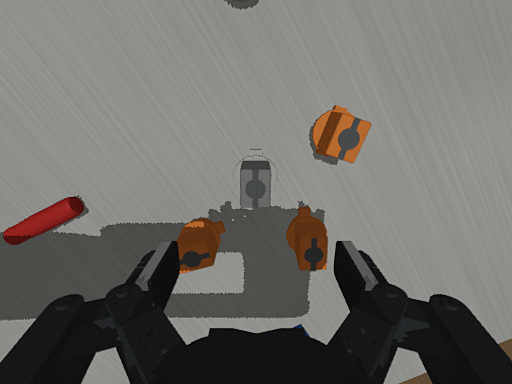

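Call:
play_rows:
  commands:
    - [0, [-1.7, -1, 20], 0.2]
    - [0, [-1.7, -1, 45], 0.2]
    - [0, [-1.7, -1, 70], 0.2]
    - [0, [-1.7, -1, 85], 0.2]
    - [0, [-1.7, -1, 90], 0.2]
    - [0, [-1.7, -1, 95], 0.2]
    - [0, [-1.7, -1, 95], 0.2]
    - [0, [-1.7, -1, 95], 0.2]
    - [0, [-1.7, -1, 95], 0.2]
    - [0, [-1.7, -1, 95], 0.2]

```text
clock: 46.25
ee_pos: [0.5749, -0.3205, 0.0792]
tool_rot: [0.001, 0.873, 0.488, 0.0]
wrist_force: [0.1, 0.7, -0.2]
grip_width: 0.0855
```

```bash
python3 st.py; python3 - <<'E'
from h import *
plan([.5748,-.3206,.032],58.4)
E
```

```text
t 46.25 pos [ 0.5749 -0.3205  0.0792] yaw 58.42 F [ 0.1  0.7 -0.2] M [ 0.02 -0.02 -0.01] w 0.0855 j [-33.6  22.6  83.7   0.   73.6  -2. ] tilt 0.08
shift [-0.1 -0.1 47.2] turn 0.0 yaw now 58.42 j6 -2.0 j6 end ~ 2.4
```

Call:
play_rows:
  commands:
    - [0, [0, 0, 25], 0]
    - [0, [0, 0, 40], 0]
    - [0, [0, 0, 46.5], 0]
    - [0, [0, 0, 46.5], 0]
    - [1, [0, 0, 46.5], 0]
    - [1, [0, 0, 46.5], 0]
    - [1, [0, 0, 46.5], 0]
    - [1, [0, 0, 46.5], 0]
    - [1, [0, 0, 46.5], 0]
    - [1, [0, 0, 46.5], 0]

```text
clock: 47.25
ee_pos: [0.575, -0.3206, 0.0327]
tool_rot: [0.001, 0.873, 0.488, 0.0]
wrist_force: [-0.7, 1.2, 6.5]
grip_width: 0.0295
```

Call:
play_rows:
  commands:
    - [1, [0, 0, 0], 0]
    - [1, [0, 0, 0], 0]
    - [1, [0, 0, 0], 0]
    - [1, [0, 0, 0], 0]
    - [1, [0, 0, 0], 0]
    - [1, [0, 0, 0], 0]
    - [1, [0, 0, 0], 0]
    - [1, [0, 0, 0], 0]
    - [1, [0, 0, 0], 0]
    - [1, [0, 0, 0], 0]

```text
clock: 48.25
ee_pos: [0.575, -0.3206, 0.0327]
tool_rot: [0.001, 0.873, 0.488, 0.0]
wrist_force: [-0.4, 0.6, 6.2]
grip_width: 0.0288
```

```bash
python3 st.py; python3 - <<'E'
from h import *
plan([.451,.182,.33],176.9)
E
```

```text
t 48.25 pos [ 0.575  -0.3206  0.0327] yaw 58.42 F [-0.4  0.6  6.2] M [ 0.07  0.08 -0.02] w 0.0288 j [-33.6  25.7  85.    0.   69.2  -2. ] tilt 0.08
shift [ 363.2 -368.4 -297.8] turn -118.5 yaw now 58.42 j6 -2.0 j6 end ~ -64.9
```

Call:
play_rows:
  commands:
    - [1, [0, 0, -15], 0]
    - [1, [0, 0, -55], 0]
    - [1, [0, 0, -100], -6]
    - [1, [8, -8, -145], -14]
    - [1, [25, -25, -185], -22]
    - [1, [47, -48, -220], -30]
    - [1, [73, -74, -250], -38]
    - [1, [101, -103, -275], -46]
    - [1, [132, -134, -290], -54]
    - [1, [165, -168, -298], -62]

```text
clock: 49.25
ee_pos: [0.5173, -0.0906, 0.3323]
tool_rot: [0.001, 0.495, 0.869, 0.0]
wrist_force: [0.6, 0.7, -2.1]
grip_width: 0.029
```

```bash
python3 st.py; python3 - <<'E'
from h import *
plan([.451,.182,.33],176.9)
E
```

```text
t 49.25 pos [ 0.5173 -0.0906  0.3323] yaw 120.7 F [ 0.6  0.7 -2.1] M [ 0.07 -0.04  0.03] w 0.029 j [-15.5  -5.5  87.9   0.   97.4 -46.2] tilt 0.16
shift [268.2  82.2   1.9] turn -56.2 yaw now 120.7 j6 -46.2 j6 end ~ -64.9
```

Call:
play_rows:
  commands:
    - [1, [35, 11, 0], -8]
    - [1, [75, 23, 0], -16]
    - [1, [115, 35, 0], -24]
    - [1, [155, 47, 0], -32]
    - [1, [195, 60, 0], -40]
    - [1, [230, 71, 0], -48]
    - [1, [255, 78, 0], -56.2]
    - [1, [268, 82, 25], -56.2]
    - [1, [268, 82, 70], -56.2]
    - [1, [268, 82, 105], -56.2]

```text
clock: 50.25
ee_pos: [0.4518, 0.1814, 0.2233]
tool_rot: [-0.0, 0.029, 1.0, -0.0]
wrist_force: [0.1, -0.3, -2.1]
grip_width: 0.0289
```

Call:
play_rows:
  commands:
    - [1, [0, 0, 20], 0]
    - [1, [0, 0, 30], 0]
    - [1, [0, 0, 30], 0]
    - [1, [0, 0, 30], 0]
    - [1, [0, 0, 30], 0]
    - [1, [0, 0, 30], 0]
    - [1, [0, 0, 30], 0]
    - [1, [0, 0, 30], 0]
    - [1, [0, 0, 30], 0]
    - [1, [0, 0, 30], 0]

```text
clock: 51.25
ee_pos: [0.4527, 0.1809, 0.1948]
tool_rot: [-0.0, 0.03, 1.0, 0.0]
wrist_force: [0.0, 0.5, -2.2]
grip_width: 0.0292
```

```bash
python3 st.py; python3 - <<'E'
from h import *
im=get_image("wrist"); held(im,0); cv2.imwrite("pics/w14.png",im["color"])
plan([.4512,.182,.122],176.9)
E
```

```text
t 51.25 pos [0.4527 0.1809 0.1948] yaw 176.62 F [ 0.   0.5 -2.2] M [-0.04 -0.02  0.06] w 0.0292 j [ 15.8  -9.1 105.5   0.   83.6 -70.9] tilt 0.0
held n 4211 x [-0.0209  0.0018  0.0184] y [-0.0133  0.0001  0.0132] z -0.0339
shift [ 1.5  1.  72.7] turn -0.3 yaw now 176.62 j6 -70.9 j6 end ~ -64.9
```

View pics/w14.png

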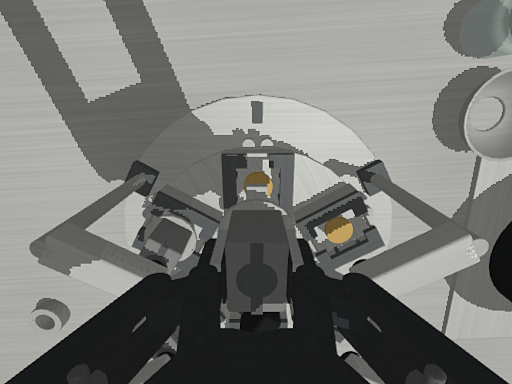

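Call:
play_rows:
  commands:
    - [1, [2.5, 1, 20], -0.3]
    - [1, [2.5, 1, 40], -0.3]
    - [1, [2.5, 1, 50], -0.3]
    - [1, [2.5, 1, 53], -0.3]
    - [1, [2.5, 1, 55], -0.3]
    - [1, [2.5, 1, 58], -0.3]
    - [1, [2.5, 1, 62], -0.3]
    - [1, [2.5, 1, 66], -0.3]
    - [1, [2.5, 1, 70], -0.3]
    - [1, [2.5, 1, 73], -0.3]

```text
clock: 52.3
ee_pos: [0.4503, 0.1821, 0.1215]
tool_rot: [-0.0, 0.027, 1.0, -0.0]
wrist_force: [-0.3, -0.1, 2.1]
grip_width: 0.0296
```

```bash
python3 st.py
```

```text
t 52.3 pos [0.4503 0.1821 0.1215] yaw 176.92 F [-0.3 -0.1  2.1] M [-0.02  0.15 -0.03] w 0.0296 j [ 16.   -5.8 110.3   0.   75.4 -71. ] tilt 0.0
```

Call:
play_rows:
  commands:
    - [1, [0, 0, 1.5], 0]
    - [1, [0, 0, 3], 0]
    - [1, [0, 0, 4.5], 0]
    - [1, [0, 0, 6], 0]
    - [1, [0, 0, 7.5], 0]
    - [1, [0, 0, 9], 0]
    - [1, [0, 0, 10], 0]
    - [1, [0, 0, 11], 0]
    - [1, [0, 0, 11], 0]
    - [1, [0, 0, 11], 0]

```text
clock: 53.3
ee_pos: [0.4504, 0.1822, 0.1113]
tool_rot: [0.0, 0.027, 1.0, 0.0]
wrist_force: [-5.5, -1.2, 6.8]
grip_width: 0.0294
```

```bash
python3 st.py
```

```text
t 53.3 pos [0.4504 0.1822 0.1113] yaw 176.92 F [-5.5 -1.2  6.8] M [-0.23  0.9   0.01] w 0.0294 j [ 16.   -5.1 110.9   0.   74.2 -71. ] tilt 0.01
```

Call:
play_rows:
  commands:
    - [1, [0.5, 0, 0.5], 0]
    - [1, [0.5, 0, 0.5], 6]
    - [1, [0.5, 0, 0.5], 13]
    - [1, [0.5, 0, 0.5], 20]
    - [1, [0.5, 0, 0.5], 28]
    - [1, [0.5, 0, 0.5], 36]
    - [1, [0.5, 0, 0.5], 44]
    - [1, [0.5, 0, 0.5], 52]
    - [1, [0.5, 0, 0.5], 60]
    - [1, [0.5, 0, 0.5], 60]

```text
clock: 54.3
ee_pos: [0.4514, 0.1825, 0.1117]
tool_rot: [0.001, 0.525, 0.851, 0.001]
wrist_force: [0.4, -0.7, 8.3]
grip_width: 0.029
```

```bash
python3 st.py
```

```text
t 54.3 pos [0.4514 0.1825 0.1117] yaw 116.62 F [ 0.4 -0.7  8.3] M [-0.11  0.04 -0.05] w 0.029 j [ 16.   -5.2 110.9  -0.   74.1 -10.6] tilt 0.21
```

Call:
play_rows:
  commands:
    - [1, [0, 0, 0.7], 0]
    - [1, [0, 0, 0.7], 7]
    - [1, [0, 0, 0.7], 14]
    - [1, [0, 0, 0.7], 21]
    - [1, [0, 0, 0.7], 27]
    - [1, [0, 0, 0.7], 31]
    - [1, [0, 0, 0.7], 31]
    - [1, [0, 0, 0.7], 31]
    - [1, [0, 0, 0.7], 31]
    - [1, [0, 0, 0.7], 31]

```text
clock: 55.3
ee_pos: [0.4515, 0.1825, 0.1111]
tool_rot: [0.001, 0.732, 0.681, 0.002]
wrist_force: [0.3, 0.5, 8.4]
grip_width: 0.0293
```

```bash
python3 st.py
```

```text
t 55.3 pos [0.4515 0.1825 0.1111] yaw 85.91 F [0.3 0.5 8.4] M [-0.05  0.04 -0.02] w 0.0293 j [ 16.   -5.1 110.9  -0.   74.   20.1] tilt 0.23
```

Call:
play_rows:
  commands:
    - [1, [0, 0, -1], 0]
    - [1, [0, 0, -2], 0]
    - [1, [0, 0, -3], 0]
    - [1, [0, 0, -4], 0]
    - [1, [0, 0, -5], 0]
    - [1, [0, 0, -5.5], 0]
    - [1, [0, 0, -5.5], 0]
    - [1, [0, 0, -5.5], 0]
    - [1, [0, 0, -5.5], 0]
    - [1, [0, 0, -5.5], 0]

```text
clock: 56.3
ee_pos: [0.4502, 0.1822, 0.1154]
tool_rot: [0.0, 0.732, 0.681, 0.0]
wrist_force: [4.0, 0.5, 4.9]
grip_width: 0.0293
```

```bash
python3 st.py
```

```text
t 56.3 pos [0.4502 0.1822 0.1154] yaw 85.92 F [4.  0.5 4.9] M [ 0.25 -1.04  0.02] w 0.0293 j [ 16.   -5.4 110.7  -0.   74.6  20.1] tilt 0.06
```

Call:
play_rows:
  commands:
    - [0, [0, 0, 0], 0]
    - [0, [0, 0, 0], 0]
    - [0, [0, 0, 0], 0]
    - [0, [0, 0, 0], 0]
    - [0, [0, 0, -10], 0]
    - [0, [0, 0, -40], 0]
    - [0, [0, 0, -85], 0]
    - [0, [0, 0, -130], 0]
    - [0, [0, 0, -175], 0]
    - [0, [0, 0, -195], 0]

```text
clock: 57.3
ee_pos: [0.451, 0.1825, 0.3163]
tool_rot: [0.002, 0.732, 0.681, 0.003]
wrist_force: [-0.3, 0.7, -0.6]
grip_width: 0.0855
```

```bash
python3 st.py; python3 - <<'E'
from hub import *
im=get_image("wrist"); cv2.imwrite("pics/w15.png",im["color"])
tops(im,.14,.158,(.4,.7,.05,.35))
hub(im)
plan([.5478,.177,.33],146.9)
im=get_image("top");tops(im); cv2.imwrite("pics/top15.png",im["color"])
im=get_image("side"); cv2.imwrite("pics/side15.png",im["color"])
E
```

```text
t 57.3 pos [0.451  0.1825 0.3163] yaw 85.92 F [-0.3  0.7 -0.6] M [-0.04 -0.01 -0.01] w 0.0855 j [ 16.  -11.8  95.3  -0.   96.1  20.1] tilt 0.41
[420.  31.] c [0.6326 0.3177] mean [0.6323 0.3172] long yaw 52.4 wh 0.0112 0.0033 z 0.1435 sat 11.0
[255. 171.] c [0.4514 0.1822] mean [0.4514 0.1828] long yaw 85.8 wh 0.0413 0.0288 z 0.1506 sat 7.0
[323. 160.] c [0.5321 0.1892] mean [0.5311 0.1892] long yaw 35.1 wh 0.0173 0.0098 z 0.1496 sat 22.0
[366. 229.] c [0.5902 0.0934] mean [0.5867 0.0969] long yaw 26.2 wh 0.041 0.0357 z 0.1502 sat 5.0
[291. 228.] c [0.4946 0.0987] mean [0.4919 0.105 ] long yaw 146.8 wh 0.0424 0.0322 z 0.1501 sat 5.0
top182 2616 [424.  61.] mean [0.6168 0.2846 0.1821] dir 56.6 rect [0.6176 0.2845] 0.087 0.025
top182 2486 [287.  64.] mean [0.4896 0.2914 0.1822] dir 116.8 rect [0.49   0.2913] 0.024 0.087
top182 481 [344. 176.] mean [0.5474 0.1773 0.1783] dir 146.7 rect [0.5477 0.1768] 0.015 0.043
top182 1794 [463. 175.] mean [0.6728 0.1709 0.1822] dir 176.7 rect [0.6762 0.1698] 0.025 0.089
top182 1197 [389. 261.] mean [0.6029 0.0687 0.1823] dir 118.6 rect [0.6057 0.0629
[... 364 characters left out ...]
 0.014 0.045
bar 247 [442. 167.] mean [0.6556 0.1778 0.1726] dir 7.199999999999989 rect [0.6692 0.181 ] 0.082 0.022
bar 103 [373. 235.] mean [0.5857 0.0999 0.1724] dir 33.400000000000006 rect [0.5844 0.098 ] 0.026 0.011
bar 210 [282. 251.] mean [0.4773 0.0855 0.1727] dir 49.9 rect [0.4727 0.0809] 0.082 0.021
shift [  1.2  96.3 -10.8] turn -61.0 yaw now 85.92 j6 20.1 j6 end ~ -39.0
[378. 118.] c [ 0.6722 -0.3243] mean [ 0.6721 -0.3243] long yaw 38.5 wh 0.0397 0.0318 z 0.0651 sat 169.0
[407. 144.] c [ 0.5904 -0.4112] mean [ 0.5903 -0.4085] long yaw 151.0 wh 0.0323 0.0303 z 0.0646 sat 183.0
[390. 183.] c [ 0.4752 -0.3522] mean [ 0.475  -0.3525] long yaw 164.2 wh 0.0404 0.0321 z 0.0652 sat 171.0
```

View pics/w15.png

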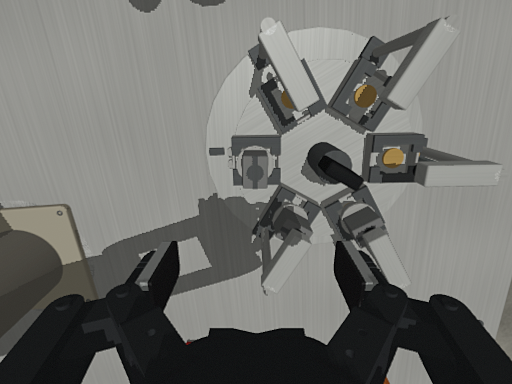

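View pics/side15.png

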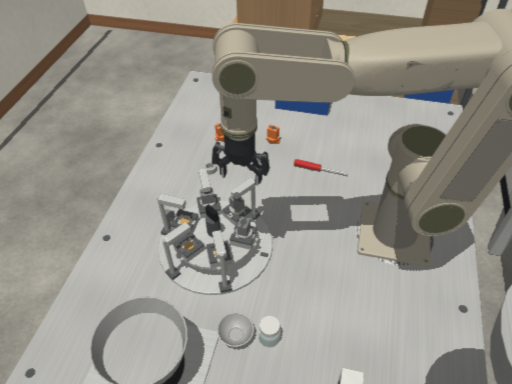

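View pics/top15.png

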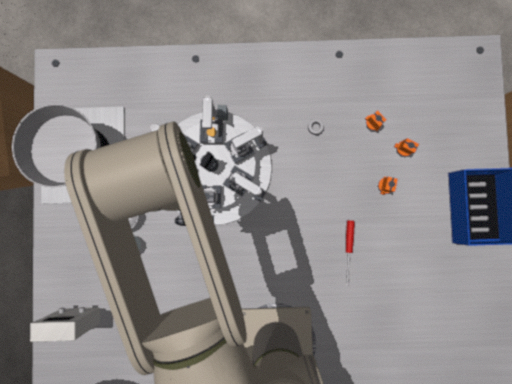

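Call:
play_rows:
  commands:
    - [0, [1, 30, -10], -8.5]
    - [0, [2, 65, -10], -17]
    - [0, [2, 90, -10], -25.5]
    - [0, [2, 98, -10], -34]
    - [0, [2, 98, -10], -42.5]
    - [0, [2, 98, 10], -51]
    - [0, [2, 98, 50], -59.5]
    - [0, [2, 98, 95], -61]
    - [0, [2, 98, 135], -61]
    - [0, [2, 98, 155], -61]

```text
clock: 58.45
ee_pos: [0.5437, 0.1762, 0.1484]
tool_rot: [-0.004, 0.285, 0.959, -0.002]
wrist_force: [-0.9, 0.4, -0.1]
grip_width: 0.0854
```

Call:
play_rows:
  commands:
    - [0, [0, 0, 6], 0]
    - [0, [0, 0, 6], 0]
    - [0, [0, 0, 6], 0]
    - [0, [0, 0, 6], 0]
    - [0, [0, 0, 6], 0]
    - [0, [0, 0, 6], 0]
    - [0, [0, 0, 6], 0]
    - [0, [0, 0, 6], 0]
    - [0, [0, 0, 6], 0]
    - [0, [0, 0, 6], 0]

```text
clock: 59.45
ee_pos: [0.5477, 0.1771, 0.1491]
tool_rot: [-0.0, 0.285, 0.959, -0.0]
wrist_force: [0.2, 1.2, 0.1]
grip_width: 0.0854
```

```bash
python3 st.py; python3 - <<'E'
from h import *
plan([.5478,.177,.148],146.9)
E
```

```text
t 59.45 pos [0.5477 0.1771 0.1491] yaw 146.92 F [0.2 1.2 0.1] M [ 0.   -0.04  0.04] w 0.0854 j [ 12.8   6.7  94.8   0.   78.5 -44.1] tilt 0.01
shift [-0.2 -0.   1.1] turn 0.0 yaw now 146.92 j6 -44.1 j6 end ~ -39.0
```

Call:
play_rows:
  commands:
    - [1, [0, 0, 0], 0]
    - [1, [0, 0, 0], 0]
    - [1, [0, 0, 0], 0]
    - [1, [0, 0, 0], 0]
    - [1, [0, 0, 0], 0]
    - [1, [0, 0, 0], 0]
    - [1, [0, 0, 0], 0]
    - [1, [0, 0, 0], 0]
    - [1, [0, 0, 0], 0]
    - [1, [0, 0, 0], 0]

```text
clock: 60.45
ee_pos: [0.5475, 0.1767, 0.1493]
tool_rot: [-0.0, 0.285, 0.959, -0.0]
wrist_force: [-4.0, -3.9, 4.8]
grip_width: 0.0152
```

Call:
play_rows:
  commands:
    - [1, [0, 0, 0], -7]
    - [1, [0, 0, 0], -14.5]
    - [1, [0, 0, 0], -22]
    - [1, [0, 0, 0], -30]
    - [1, [0, 0, 0], -38]
    - [1, [0, 0, 0], -46]
    - [1, [0, 0, 0], -54]
    - [1, [0, 0, 0], -60]
    - [1, [0, 0, 0], -60]
    - [1, [0, 0, 0], -60]

```text
clock: 61.45
ee_pos: [0.5475, 0.1772, 0.1493]
tool_rot: [-0.0, -0.231, 0.973, 0.0]
wrist_force: [-5.8, -2.4, 4.6]
grip_width: 0.0155
```

```bash
python3 st.py
```

```text
t 61.45 pos [0.5475 0.1772 0.1493] yaw -153.27 F [-5.8 -2.4  4.6] M [-0.26  0.76  0.04] w 0.0155 j [  12.8    6.7   94.8    0.    78.5 -103.9] tilt 0.02
```

Call:
play_rows:
  commands:
    - [0, [0, 0, 0], 0]
    - [0, [0, 0, 0], 0]
    - [0, [0, 0, 0], 0]
    - [0, [0, 0, 0], 0]
    - [0, [0, 0, -20], 0]
    - [0, [0, 0, -60], 0]
    - [0, [0, 0, -105], 0]
    - [0, [0, 0, -150], 0]
    - [0, [0, 0, -190], 0]
    - [0, [0, 0, -190], 0]

```text
clock: 62.45
ee_pos: [0.5502, 0.1777, 0.3473]
tool_rot: [0.006, -0.233, 0.973, -0.0]
wrist_force: [0.2, 0.3, 0.7]
grip_width: 0.0854
```

Call:
play_rows:
  commands:
    - [0, [0, 0, 0], 0]
    - [0, [0, 0, 0], 0]
    - [0, [0, 0, 0], 0]
    - [0, [0, 0, 0], 0]
    - [0, [0, 0, 0], 0]
    - [0, [0, 0, 0], 0]
    - [0, [0, 0, 0], 0]
    - [0, [0, 0, 0], 0]
    - [0, [0, 0, 0], 0]
    - [0, [0, 0, 0], 0]

```text
clock: 63.45
ee_pos: [0.5477, 0.1771, 0.3392]
tool_rot: [0.0, -0.233, 0.973, 0.0]
wrist_force: [0.3, -0.4, -0.9]
grip_width: 0.0854
```

```bash
python3 st.py; python3 - <<'E'
from hub import *
im=get_image("wrist"); cv2.imwrite("pics/w16.png",im["color"])
tops(im,.14,.158,(.4,.7,.05,.35))
hub(im)
for b in brass(im,.090,(0,0,512,384)): print(b)
im=get_image("top");tops(im); cv2.imwrite("pics/top16.png",im["color"])
im=get_image("side"); cv2.imwrite("pics/side16.png",im["color"])
E
```

```text
t 63.45 pos [0.5477 0.1771 0.3392] yaw -153.08 F [ 0.3 -0.4 -0.9] M [ 0.04 -0.03  0.03] w 0.0854 j [  12.8    2.6   79.3    0.    98.1 -104.1] tilt 0.01
[219.  96.] c [0.4958 0.0959] mean [0.4939 0.1006] long yaw 145.8 wh 0.0406 0.03 z 0.1503 sat 6.0
[184. 160.] c [0.5896 0.0916] mean [0.5823 0.0928] long yaw 25.7 wh 0.0409 0.0319 z 0.1501 sat 5.0
[222. 221.] c [0.6421 0.1722] mean [0.6372 0.17  ] long yaw 85.2 wh 0.0407 0.0336 z 0.1501 sat 5.0
top182 2116 [194.  66.] mean [0.4774 0.0701 0.1823] dir 56.9 rect [0.4777 0.0698] 0.087 0.024
top182 430 [257. 171.] mean [0.5471 0.1771 0.1783] dir 26.80000000000001 rect [0.5476 0.177 ] 0.042 0.015
top182 1522 [147. 171.] mean [0.6037 0.0645 0.1822] dir 117.0 rect [0.6052 0.0626] 0.023 0.087
top182 1535 [367. 172.] mean [0.4905 0.2893 0.1821] dir 116.7 rect [0.4898 0.2917] 0.025 0.087
top182 1104 [208. 253.] mean [0.6716 0.1702 0.1822] dir 176.9 rect [0.6756 0.1703] 0.024 0.087
top182 1103 [305. 254.] mean [0.6152 0.2812 0.1821] dir 56.6 rect [0.6179 0.2846] 0.087 0.024
bar 70 [253. 163.] mean [0.5415 0.1694 0.1752] dir 13.699999999999989 re
[... 223 characters left out ...]
2. 226.] mean [0.6333 0.1713 0.1728] dir 92.6 rect [0.6338 0.1701] 0.009 0.025
bar 61 [290. 227.] mean [0.5943 0.2487 0.1727] dir 146.5 rect [0.5936 0.2487] 0.002 0.023
(np.int32(338), array([291.1,  96.4]), array([0.4529, 0.182 , 0.09  ]))
(np.int32(276), array([320.8, 155.7]), array([0.505 , 0.2611, 0.09  ]))
(np.int32(233), array([286.5, 207.1]), array([0.5991, 0.2559, 0.09  ]))
[378. 118.] c [ 0.6716 -0.3238] mean [ 0.672  -0.3243] long yaw 42.3 wh 0.0399 0.0321 z 0.0649 sat 171.0
[407. 144.] c [ 0.5909 -0.4114] mean [ 0.5908 -0.4085] long yaw 151.2 wh 0.031 0.0303 z 0.0649 sat 181.0
[390. 183.] c [ 0.475  -0.3525] mean [ 0.4748 -0.3524] long yaw 163.3 wh 0.0406 0.0313 z 0.0651 sat 172.0
```

View pics/w16.png

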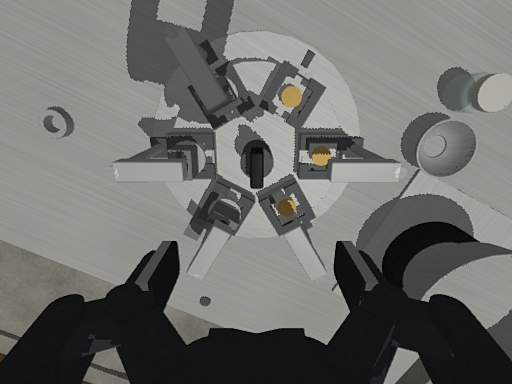

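View pics/top16.png

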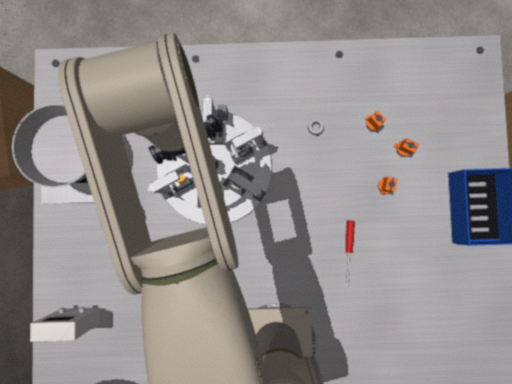

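View pics/side16.png

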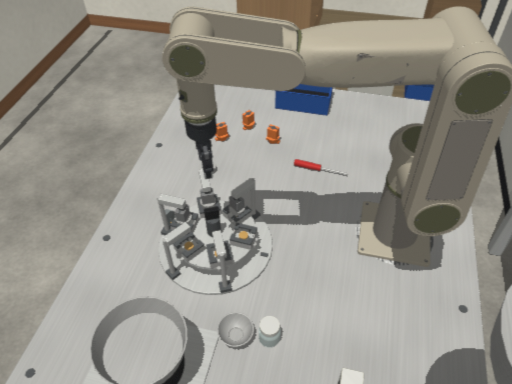

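```bash
python3 -c "
from bench import close_job
print(close_job())"
```

```text
the job is handed in; nothing more can be done
None
```

All three grey nests that were present are fitted in holders of their own, and the dial is clicked in place with an empty holder at the load station. I handed the job in at about 63 s of the 210 s allowed. No fourth grey nest showed in any view.

I turned the dial to its nearest click. Then I pushed each nest down to about 8.5 mm, turned it just over a quarter clockwise and let it rise, indexing the dial 60° after each one.

**Last checks before handing in:**
- **Nests:** the three fitted tops stood at 150 mm, which matches locked home (70 + 14 + 66 mm). Their lugs lay within about 2° of the quarter turn. Before each release, the upward spring force was about 7 N, as expected for a locked nest.
- **Dial:** the grip bar was at 26.8° against 26.9° expected. The brass plate of the empty load-station holder was within about a millimetre of the load station.
- **Other things on the bench:** the orange look-alikes were where they started, within about 1 mm. The ring, driver, bowl and jar looked unmoved in the pictures. The gripper was open and clear of everything.

**What disagreed:**
- The top camera read about 1 mm off the wrist camera, so I used the wrist camera's positions.
- Sideways contact forces of up to about 6 N came up during the insertions; I shifted the nests slightly as they went in.

No check failed.

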